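Set a fuel injection pump on its timing mark and lock it with the timing pin

ROBOT

A 7-joint arm with a two-finger parallel gripper is mounted at the origin on a cart in front of the work surface, level with it; the furniture and walls round the work are solid. World frame = base frame: x ahead of the robot, y to its left, z up, the work surface at z = 0. Lengths are in mm, angles in rad, forces in N, time in s.
With the tool pointing down it reaches from about 400 to 900 mm from the base axis. Payload 5.5 kg.
Tool frame: the origin (TCP) lies on the centre line of the jaws, within the pads' length; the fingertips stand 19 mm ahead of it and the grasp point (between the pads) is the TCP; x points along the fingers, y is the direction in which the jaws open and shut, and the axes are right-handed (so a half turn about x gives the same grasp; the last joint's range is limited). The gripper opens to 85 mm and grips with 20 to 120 N. Pads are 22 mm wide; open, the fingers measure 114 mm over their backs; the gripper's body (76 mm by 85 mm) begins 54 mm behind the grasp point. The pads swing forward as they close: fully open they stand 13 mm farther back than shut.
Start: joints at [1.393, 0.501, -0.427, 1.55, 0.221, 1.138, -0.21], TCP at [277.362, -587.852, 250.31] pointing down, gripper open.
Joint ranges: [-2.88, 2.88], [-0.31, 2.03], [-1.54, 1.56], [0.2, 2.42], [-1.41, 4.55], [0.19, 2.02], [-2.57, 2.57]. Speed limits (rad/s): [2.57, 2.57, 3.14, 3.14, 3.14, 3.14, 3.14].

INTERFACE

Orientations are given as a unit quaternion [w, x, y, z].
In Python, from workcell import r gives the robot as it stands.
- The arm moves only by the tool send_rows, never from a script. Its argument "deltas" is a list of rows, each an object of numbers: "gripper": the closure in counts, from 0 (fully open) to 255 (shut); "x", "y", "z": the shift along the tool's x, y, z in m; "yaw": the turn about the tool's x in degrees. In form: [{"gripper": .., "x": .., "y": .., "z": .., "yaw": ..}, ...]. A call has exactly 10 rows; each row is the pose to reach, as a shift and turn from the pose measured when the call began, along the tool's axes at that moment; what a row does not reach only later rows make up. A row lasts 1/10 s, in which the tool goes at most 50 mm and 8.59 degrees, less where a joint would pass 70% of its speed; a pose out of reach is approached as far as the arm can. A call with a gripper value outside its range is refused whole. The fingers move at their own pace and stop on an object; the grip force is fixed at half the most. Time passes only in rows, so rows that repeat a pose let the fingers close, or fill a call up. It gives the time, the measured TCP pose, the force and the opening at its end, in the units of the state.
- r.get_obs(): the state, without advancing time (a new reading comes with each control period).
- r.grab_frame(name): name is "side" or "top"; returns the picture (400x640x3 uint8, blue, green, red); there is no depth.
- r.calibration(name): a dict with "fx", "fy", "cx", "cy" (pixels), "camera_from_world" (4x4, takes a point from world to camera coordinates). Camera axes: x right, y down, z forward; pixel columns grow to the right and rows downward; lengths in mm; the calibration is good to about 2 mm. A picture is of the moment at which its call begins. calibration takes no time and is no camera call.
- r.close_job(): hands the job in, once; it reports no verdict.
The state is a dict: "time_s": time; "q": joint angles; "qd": joint speeds; "effort": joint torques, N m; "tool_pos": TCP position; "tcp_rot": TCP orientation; "force": force on the tool from outside, world axes, zero at the start; "moment": the same for the moment, N m; "opening": finger opening in mm.
Only numpy, scipy, OpenCV 4.12 (cv2) and the standard library are available. Lean on these libraries where they do the work, as an engineer would, in place of code of your own. Each camera call takes 0.05 s, during which the arm holds its last target.

TASK

Set the fuel injection pump on its timing mark and lock it: push the ends of its three coupling arms to turn the coupling, slowly, until the sprung timing pin with the red knob clicks into the yellow-painted notch in the coupling's rim, then push the red knob in until the pin is fully home, and let go. Work by feel and gently, so that neither the coupling nor the pin is ever forced, and leave the parts lying round the pump where they are.

Things in the scene. Friction and masses are not known exactly. Their poses are not given: they have to be found in the camera images.
- pump: cast aluminium pump, fixed, on a 190x170x10 mm plate. Origin: underside of the plate, on the coupling's axis; z up along that axis; -x points at the timing pin. The pin's boss, with a yellow line on top, lies 58 to 84 mm from the axis and is 104 mm high. Nothing else of the pump is higher than 88 mm or stands out more than 78 mm, save the plate
- coupling: drive coupling on the pump, turns about the pump's z both ways, endlessly, drag uneven, 4 to 12 N at an arm's end. Origin on the axis, 94 mm up: middle of a 100 mm disc, 12 mm thick, with one 12.5 mm rim notch, painted yellow round it, within 15 degrees of its -x axis (a centre nut clamps the arms on). Above it three arms, 22 mm wide, ends 63 mm from the axis, 113 to 127 mm up, at +x and 120 degrees either side. Over 30 N bruises it
- timing_pin: 9 mm pin with a red knob, 22 mm across, 11 mm long. Origin: centre of the knob's outer face, 94 mm up. It slides along the pump's x. At first its tip rides on the rim, origin 106.5 mm from the axis. At the notch it springs in 3 to 4 mm, blocks the coupling, and stays; its O-ring then takes up to 11 N to push it on to its stop, origin 96.5 mm from the axis, knob against the boss. Over 30 N bends it
- bolt_tray: loose round metal tray with bolts, 69 mm across, 22 mm high, beside the pump; origin at the centre of its underside
- spark_plug: loose spark plug lying beside the pump, 53 mm long, 21 mm thick; origin under its middle
- layshaft: loose steel gear shaft lying behind the pump, 152 mm long (along its y), 38 mm thick; origin under its middle

How it is judged (in metres and radians):
On the way:
1. the coupling is turned until the pin springs into its notch (x of timing_pin in the frame of pump above -0.1046 m), for 0.2 s.
At the end, for the whole second after the job is handed in: The pin stands in the coupling's notch, pushed home to within 1 mm of its stop; pin and coupling are at rest (x of timing_pin in the frame of pump above -0.0975 m and linear speed of timing_pin below 0.005 m/s and angular speed of coupling below 0.05 rad/s); the robot touches nothing.
It fails at once if the coupling is pushed with more than 30 N (contact force between coupling and the fingers above 30 N).
It fails at once if the timing pin is pushed with more than 30 N (contact force between timing_pin and the fingers above 30 N).
It fails at once if a part lying round the pump is shifted by more than 20 mm (distance of any of bolt_tray, spark_plug, layshaft from where it was at the start of the episode above 0.02 m).
It also fails if it takes over 61 s, if anything falls off the work surface, if the arm or the gripper's body presses on something with over 40 N, if the wrist force passes 120 N, or if a joint passes its speed limit or range.

## Working session

There is one attempt and no reset: what is moved stays moved. The work goes in short steps, Python scripts to look and compute and a tool call to move; the robot and the scene stay as the last step left them, time stands still between calls to the robot, and variables do not carry over. Pictures are saved under pics/ and viewed, and the job is handed in when it is done.

Besides the shell and the picture viewer there is one more tool, called after ">>>" in YAML: its name, and indented under it one key for each argument. send_rows: Moves the arm, as the interface text tells. Its arguments: {"type":"object","properties":{"deltas":{"type":"array"}},"required":["deltas"]}

```bash
ls; mkdir -p pics
python3 - <<'E'
from workcell import r
import cv2
o=r.get_obs();print(o)
for n in("side","top"):
    cv2.imwrite(f"pics/{n}0.png",r.grab_frame(n));print(n,r.calibration(n))
E
```

```text
pics
{'time_s': 0.0, 'q': array([ 1.39317873,  0.50184965, -0.42678686,  1.55142766,  0.22084771,
        1.13831226, -0.21032164]), 'qd': array([-0.00025409, -0.00062073, -0.00060301,  0.00182521,  0.00021365,
       -0.0013325 ,  0.00092861]), 'effort': array([ 4.56471107e-04, -5.69526350e+01, -5.81630722e+00, -2.80941904e+01,
        1.06984290e-02,  1.19077813e-02, -2.79590495e-06]), 'tool_pos': array([ 277.00783786, -587.30496323,  249.26710925]), 'tcp_rot': array([-0.1539414 , -0.68985517, -0.15527697,  0.69013836]), 'force': array([-0.05585099, -0.37741267, -1.18316683]), 'moment': array([-0.03852369, -0.03296387, -0.00981904]), 'opening': 85.5502211904252}
side {'fx': 493.85034645059585, 'fy': 493.85034645059585, 'cx': 311.95682179966343, 'cy': 200.33691903189128, 'camera_from_world': array([[-9.47437358e-01, -3.19933226e-01, -2.27693644e-03,
         6.43477630e+02],
       [-1.58524860e-01,  4.75607079e-01, -8.65255902e-01,
         9.24003366e+01],
       [ 2.77907039e-01, -8.19414814e-01, -5.01325284e-01,
         9.59033896e+02],
       [ 0.00000000e+00,  0.00000000e+00,  0.00000000e+00,
         1.00000000e+00]])}
top {'fx': 481.0758285664967, 'fy': 481.0758285664967, 'cx': 319.1563845204801, 'cy': 198.378625862171, 'camera_from_world': array([[-1.20101786e-01, -9.92751857e-01, -4.39455197e-03,
         2.57189655e+02],
       [-9.65188139e-01,  1.17800904e-01, -2.33526878e-01,
         5.98151481e+02],
       [ 2.32351924e-01, -2.38054257e-02, -9.72340416e-01,
         8.38862984e+02],
       [ 0.00000000e+00,  0.00000000e+00,  0.00000000e+00,
         1.00000000e+00]])}
```

View pics/side0.png

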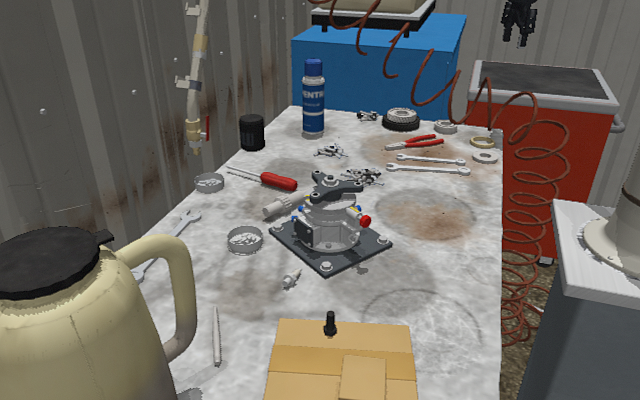

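View pics/top0.png

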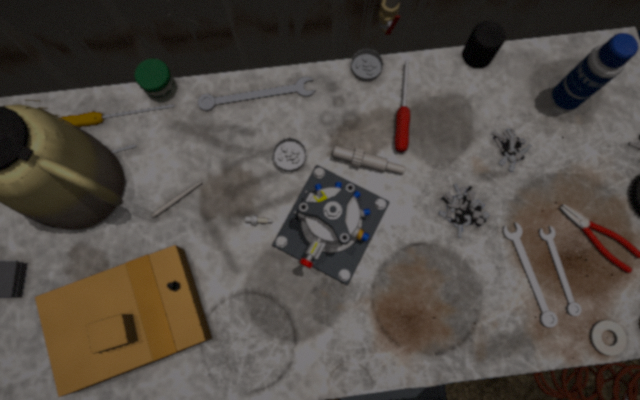

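The side view shows the pump near (330,225), with the red knob at (365,221). The top view has it near (330,215), with the knob at (306,262), pointing roughly toward the robot. Next I'll zoom in.

Run:
```python
import cv2
s=cv2.imread("pics/side0.png")[150:300,210:410];t=cv2.imread("pics/top0.png")[130:300,230:430]
cv2.imwrite("pics/sz.png",cv2.resize(s,None,fx=4,fy=4,interpolation=2))
t=cv2.convertScaleAbs(t,alpha=1.8);cv2.imwrite("pics/tz.png",cv2.resize(t,None,fx=3.5,fy=3.5,interpolation=2))
```

```text
(no output)
```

View pics/sz.png

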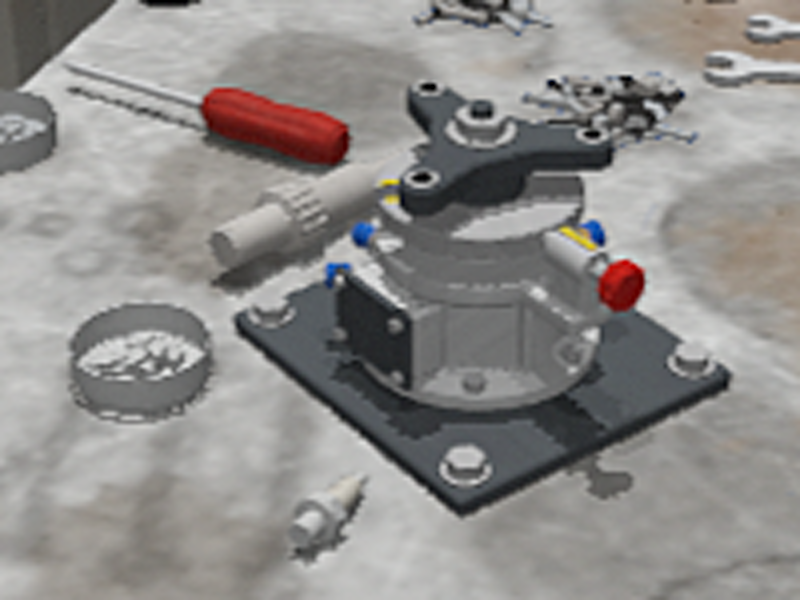

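View pics/tz.png

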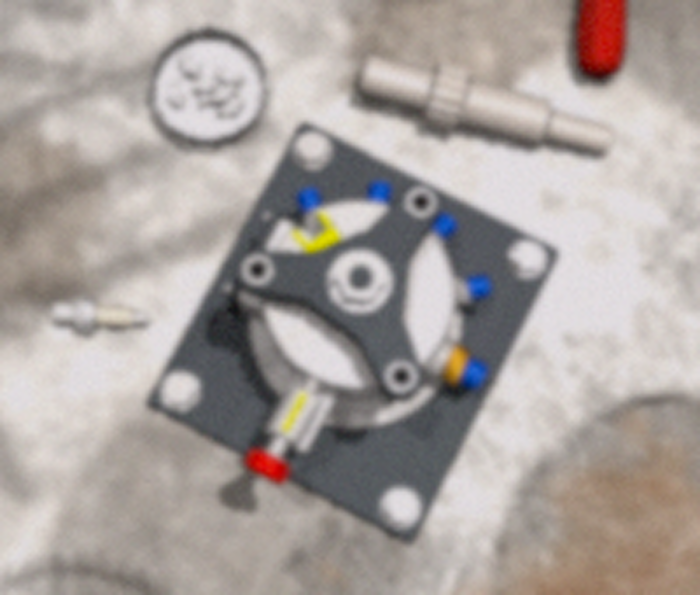

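```bash
cat > h.py <<'E'
import numpy as np
from workcell import r
def ray(n,u,v,z):
    c=r.calibration(n);T=c["camera_from_world"];R=T[:3,:3];o=-R.T@T[:3,3]
    d=R.T@np.array([(u-c["cx"])/c["fx"],(v-c["cy"])/c["fy"],1]);return o+d*(z-o[2])/d[2]
def proj(n,p):
    c=r.calibration(n);T=c["camera_from_world"];q=T[:3,:3]@p+T[:3,3];return q[0]/q[2]*c["fx"]+c["cx"],q[1]/q[2]*c["fy"]+c["cy"]
def t(x,y,z):return ray("top",230+x/3.5,130+y/3.5,z)
def s(x,y,z):return ray("side",210+x/4,150+y/4,z)
E
python3 - <<'E'
from h import *
np.set_printoptions(precision=1,suppress=True)
A=[t(*p,128) for p in((257,269),(421,202),(401,375))];c=np.mean(A,0)
B=[s(*p,128) for p in((423,180),(430,90),(592,135))];d=np.mean(B,0)
print("top",A,c);print("side",B,d)
P=[t(*p,10) for p in((303,124),(557,250),(412,542),(150,403))];print("plate",P,np.mean(P,0))
Q=[s(*p,10) for p in((237,320),(462,513),(728,378))];print("plate side",Q,(Q[0]+Q[2])/2)
k=t(266,465,94);print("knob",k,s(622,285,94))
print("boss line",t(305,393,104),t(286,430,104))
n=t(319,235,100);
for a in A+[n,k]: v=a-c;print(np.hypot(v[0],v[1]),np.degrees(np.arctan2(v[1],v[0])))
for a in B: v=a-d;print(np.hypot(v[0],v[1]),np.degrees(np.arctan2(v[1],v[0])))
print("tray",t(208,88,22),"plug",t(98,317,10),"shaft",t(360,80,19),t(610,140,10))
E
```

```text
top [array([599.4, 213.9, 128. ]), array([623.9, 127.2, 128. ]), array([537.2, 149. , 128. ])] [586.8 163.4 128. ]
side [array([598.1, 217.9, 128. ]), array([622.8, 132.5, 128. ]), array([536.9, 152.6, 128. ])] [585.9 167.7 128. ]
plate [array([709.3, 178.6,  10. ]), array([616.1,  42.2,  10. ]), array([461.6, 147.4,  10. ]), array([556.1, 284. ,  10. ])] [585.8 163.   10. ]
plate side [array([707.5, 185.8,  10. ]), array([554.2, 295.8,  10. ]), array([462.8, 157.5,  10. ])] [585.2 171.7  10. ]
knob [504.6 221.3  94. ] [504.3 222.3  94. ]
boss line [537.5 197.2 104. ] [519.9 209.  104. ]
52.074313552731034 76.06793026345618
51.84051430713645 -44.27964136549053
51.68461281293136 -163.88100493335537
36.93747067002334 26.669169868670387
100.52853397044278 144.84468635708774
51.69275107222131 76.34764522292572
50.95790496685056 -43.70030622580699
51.29207368212804 -162.9652554770664
tray [734.1 231.3  22. ] plug [608.9 308.7  10. ] shaft [729.2 142.5  19. ] [677.7   1.2  10. ]
```

Run:
```python
from h import *
import cv2
im=cv2.imread("pics/top0.png");h=cv2.cvtColor(im,cv2.COLOR_BGR2HSV)
m=cv2.inRange(h,(24,130,80),(36,255,255));n,l,st,ce=cv2.connectedComponentsWithStats(m)
for i in range(1,n):
    if st[i,4]>4 and 230<ce[i][0]<430 and 130<ce[i][1]<300:
        vs,us=np.where(l==i);P=np.array([ray("top",u,v,100) for u,v in zip(us,vs)])-[586.5,164.5,0]
        R=np.hypot(P[:,0],P[:,1]);a=np.degrees(np.arctan2(P[:,1],P[:,0]))
        print(ce[i],st[i]);
        for q in zip(us,vs,R.round(),a.round()):print(*q,end=" | ")
        print()
c=im[165:260,280:380];cv2.imwrite("pics/cz.png",cv2.convertScaleAbs(cv2.resize(c,None,fx=6,fy=6,interpolation=cv2.INTER_CUBIC),alpha=1.7))
c=cv2.imread("pics/side0.png")[165:235,290:390];cv2.imwrite("pics/cs.png",cv2.resize(c,None,fx=7,fy=7,interpolation=cv2.INTER_CUBIC))
```

```text
[321.39622642 197.33962264] [315 191  12  11  53]
321 191 47.0 18.0 | 321 192 45.0 19.0 | 322 192 45.0 17.0 | 323 192 44.0 14.0 | 322 193 43.0 18.0 | 323 193 42.0 15.0 | 322 194 41.0 19.0 | 323 194 40.0 16.0 | 324 194 40.0 14.0 | 323 195 39.0 17.0 | 324 195 38.0 15.0 | 325 195 37.0 12.0 | 322 196 38.0 21.0 | 323 196 37.0 19.0 | 324 196 36.0 16.0 | 325 196 36.0 13.0 | 315 197 44.0 37.0 | 321 197 37.0 25.0 | 322 197 36.0 23.0 | 323 197 35.0 20.0 | 324 197 35.0 17.0 | 325 197 34.0 14.0 | 326 197 33.0 11.0 | 315 198 43.0 39.0 | 316 198 41.0 37.0 | 320 198 37.0 29.0 | 321 198 36.0 27.0 | 322 198 35.0 24.0 | 323 198 34.0 21.0 | 324 198 33.0 19.0 | 325 198 32.0 16.0 | 326 198 31.0 13.0 | 316 199 40.0 39.0 | 317 199 39.0 37.0 | 318 199 37.0 35.0 | 319 199 36.0 33.0 | 320 199 35.0 31.0 | 321 199 34.0 28.0 | 322 199 33.0 26.0 | 323 199 32.0 23.0 | 324 199 31.0 20.0 | 325 199 30.0 17.0 | 317 200 37.0 39.0 | 318 200 36.0 37.0 | 319 200 35.0 35.0 | 320 200 34.0 33.0 | 321 200 32.0 30.0 | 322 200 31.0 28.0 | 323 200 30.0 25.0 | 317 201 36.0 41.0 | 318 201 35.0 39.0 | 319 201 33.0 37.0 | 320 201 32.0 35.0 | 
[313.83333333 247.33333333] [312 244   5   8  12]
315 244 63.0 144.0 | 316 244 62.0 146.0 | 315 245 65.0 145.0 | 314 246 67.0 144.0 | 315 246 66.0 146.0 | 314 247 69.0 145.0 | 313 248 71.0 144.0 | 314 248 70.0 146.0 | 313 249 73.0 145.0 | 312 250 75.0 145.0 | 313 250 74.0 146.0 | 312 251 77.0 145.0 |
```

View pics/cz.png

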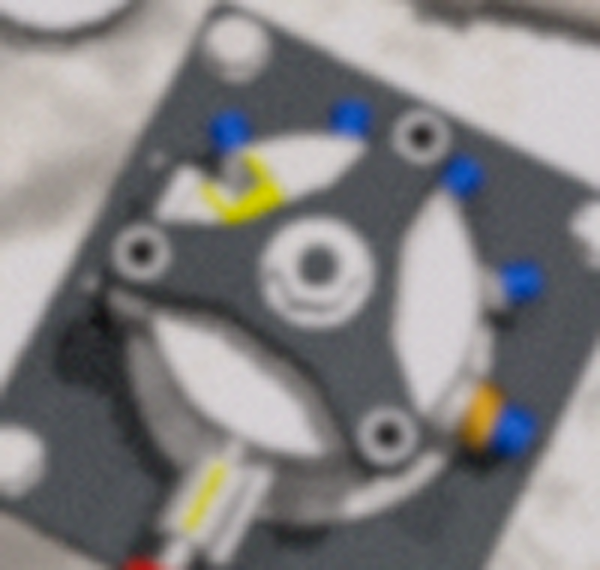

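View pics/cs.png

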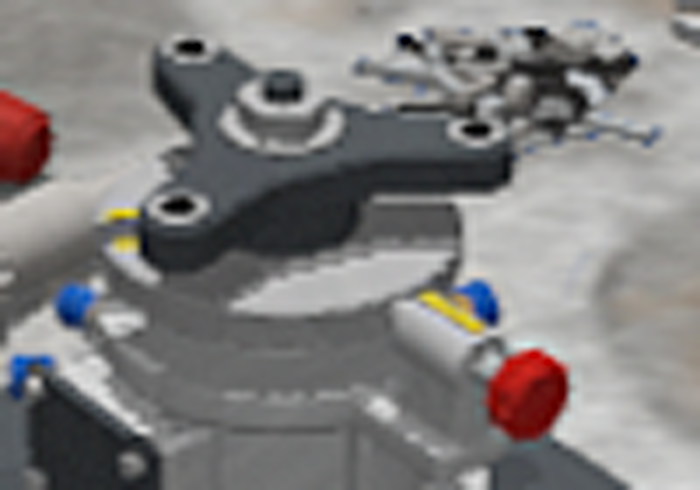

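Both views agree on the geometry:
- The axis is at about (586.5, 165), and the pin lies along 145.5°.
- The arms are at 76°, -44° and -163.5°, and the notch is near 27.5°.

That means turning CCW about 118°, pushing the 76° arm from its CW side. First I'll move above the contact point.

```bash
cat >> h.py <<'E'
from scipy.spatial.transform import Rotation as Ro
np.set_printoptions(precision=2,suppress=True)
C=np.array([586.5,165.0]);PX=-34.5
def pose():
    o=r.get_obs();q=o["tcp_rot"];return o,np.array(o["tool_pos"]),Ro.from_quat([q[1],q[2],q[3],q[0]]).as_matrix()
def yawof(R): return np.degrees(np.arctan2(R[1,1],R[0,1]))  # world azimuth of tool y
def delta(p,R,target): return R.T@(np.array(target)-p)/1000
E
python3 - <<'E'
from h import *
o,p,R=pose();print(R,yawof(R))
a=np.radians(76.2);u=np.array([np.cos(a),np.sin(a)]);v=np.array([-u[1],u[0]])
g=C+54*u-40*v;print("goal",g,delta(p,R,[*g,250]))
E
```

```text
[[-0.    0.43 -0.9 ]
 [ 0.   -0.9  -0.43]
 [-1.   -0.   -0.  ]] -64.74491039152458
goal [638.23 207.9 ] [ 0.   -0.57 -0.67]
```

>>> send_rows:
  deltas:
    - {"gripper": 255,"x": 0,"y": -0.03,"z": -0.035,"yaw": 0}
    - {"gripper": 255,"x": 0,"y": -0.06,"z": -0.07,"yaw": 0}
    - {"gripper": 255,"x": 0,"y": -0.09,"z": -0.105,"yaw": 0}
    - {"gripper": 255,"x": 0,"y": -0.12,"z": -0.14,"yaw": 0}
    - {"gripper": 255,"x": 0,"y": -0.15,"z": -0.175,"yaw": 0}
    - {"gripper": 255,"x": 0,"y": -0.18,"z": -0.21,"yaw": 0}
    - {"gripper": 255,"x": 0,"y": -0.21,"z": -0.245,"yaw": 0}
    - {"gripper": 255,"x": 0,"y": -0.24,"z": -0.28,"yaw": 0}
    - {"gripper": 255,"x": 0,"y": -0.27,"z": -0.315,"yaw": 0}
    - {"gripper": 255,"x": 0,"y": -0.3,"z": -0.35,"yaw": 0}

```text
time_s: 1.1
tool_pos: [465.7, -165.0, 249.8]
tcp_rot: [-0.154, -0.69, -0.155, 0.69]
force: [0.1, -0.6, -0.3]
opening: -0.2
```

Run:
```python
from h import *
o,p,R=pose();print(o["time_s"],p,yawof(R),o["q"],o["force"],o["opening"])
a=np.radians(76.2);u=np.array([np.cos(a),np.sin(a)]);v=np.array([-u[1],u[0]])
g=C+54*u-40*v;print("goal",g,delta(p,R,[*g,250]))
```

```text
1.1 [ 465.71 -164.97  249.81] -64.75825913129178 [ 0.87  0.25 -0.66  1.93  0.18  1.02 -1.01] [ 0.08 -0.6  -0.33] -0.182156782697451
goal [638.23 207.9 ] [ 0.   -0.26 -0.32]
```

>>> send_rows:
  deltas:
    - {"gripper": 255,"x": 0.005,"y": -0.029,"z": -0.036,"yaw": 4.5}
    - {"gripper": 255,"x": 0.01,"y": -0.058,"z": -0.072,"yaw": 9}
    - {"gripper": 255,"x": 0.02,"y": -0.087,"z": -0.108,"yaw": 13.5}
    - {"gripper": 255,"x": 0.03,"y": -0.116,"z": -0.144,"yaw": 18}
    - {"gripper": 255,"x": 0.04,"y": -0.145,"z": -0.18,"yaw": 22.5}
    - {"gripper": 255,"x": 0.05,"y": -0.174,"z": -0.216,"yaw": 27}
    - {"gripper": 255,"x": 0.06,"y": -0.203,"z": -0.252,"yaw": 31.5}
    - {"gripper": 255,"x": 0.07,"y": -0.232,"z": -0.288,"yaw": 36}
    - {"gripper": 255,"x": 0.075,"y": -0.26,"z": -0.321,"yaw": 39}
    - {"gripper": 255,"x": 0.075,"y": -0.26,"z": -0.321,"yaw": 39}

```text
time_s: 2.1
tool_pos: [643.9, 216.1, 173.6]
tcp_rot: [0.084, -0.701, 0.08, 0.704]
force: [0.0, 0.4, 0.2]
opening: 0.1
```

```bash
cat >> h.py <<'E'
def status(ang):
    "tool place in the frame of an arm at angle ang"
    o,p,R=pose();a=np.radians(ang);u=np.array([np.cos(a),np.sin(a)]);v=np.array([-u[1],u[0]])
    d=p[:2]-C;f=o["force"]
    print("t",o["time_s"],"p",p,"phi",yawof(R),"q",o["q"]);print("arm frame r,t",d@u,d@v,"force r,t,z",f[:2]@u,f[:2]@v,f[2]);return o,p,R,u,v
E
python3 - <<'E'
from h import *
import cv2
o,p,R,u,v=status(76.2)
im=r.grab_frame("side");cv2.imwrite("pics/s1.png",cv2.resize(im[100:300,190:440],None,fx=3,fy=3))
g=C+54*u-34*v;print(delta(p,R,[*g,p[2]]))
E
```

```text
t 2.1 p [643.93 216.14 173.62] phi -103.3261850805486 q [ 0.01  0.65 -0.54  1.53  0.36  1.06 -2.43]
arm frame r,t 63.36191035575025 -43.57278288920571 force r,t,z 0.4075272362748555 0.06702648109258429 0.15135058482340716
[-0.    0.01  0.01]
```

View pics/s1.png

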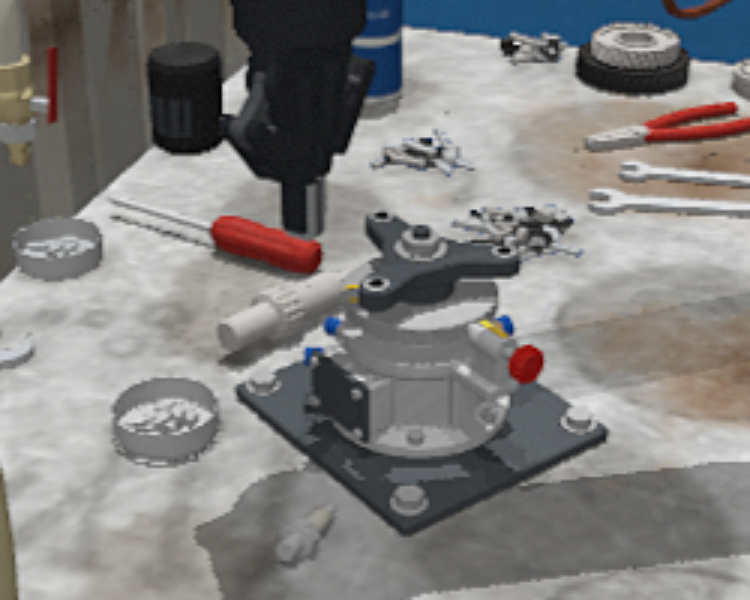

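>>> send_rows:
  deltas:
    - {"gripper": 255,"x": 0,"y": 0.005,"z": 0.002,"yaw": 0}
    - {"gripper": 255,"x": 0,"y": 0.009,"z": 0.005,"yaw": 0}
    - {"gripper": 255,"x": 0.006,"y": 0.009,"z": 0.008,"yaw": 0}
    - {"gripper": 255,"x": 0.014,"y": 0.009,"z": 0.01,"yaw": 0}
    - {"gripper": 255,"x": 0.022,"y": 0.009,"z": 0.01,"yaw": 0}
    - {"gripper": 255,"x": 0.03,"y": 0.009,"z": 0.01,"yaw": 0}
    - {"gripper": 255,"x": 0.038,"y": 0.009,"z": 0.01,"yaw": 0}
    - {"gripper": 255,"x": 0.044,"y": 0.009,"z": 0.01,"yaw": 0}
    - {"gripper": 255,"x": 0.044,"y": 0.009,"z": 0.012,"yaw": 0}
    - {"gripper": 255,"x": 0.044,"y": 0.009,"z": 0.014,"yaw": 0}

```text
time_s: 3.15
tool_pos: [627.8, 207.1, 129.6]
tcp_rot: [0.084, -0.701, 0.081, 0.704]
force: [0.2, -0.5, 0.1]
opening: -0.2
```

Run:
```python
from h import *
import cv2
o,p,R,u,v=status(76.2)
im=r.grab_frame("side");cv2.imwrite("pics/s2.png",cv2.resize(im[150:260,270:390],None,fx=5,fy=5))
```

```text
t 3.15 p [627.81 207.12 129.57] phi -103.39017268233295 q [ 0.01  0.67 -0.52  1.61  0.38  0.97 -2.45]
arm frame r,t 50.759655922332136 -30.068972263358674 force r,t,z -0.4333332839166403 -0.29046754034807093 0.056676317694753425
```

View pics/s2.png

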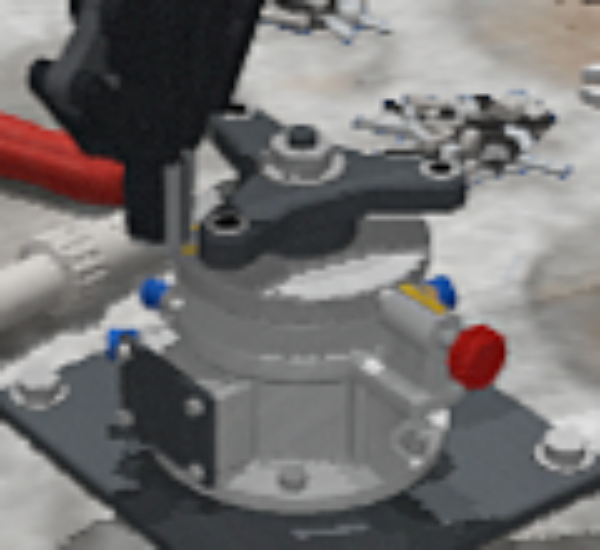

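The fingers sit behind the 76° arm, level with it and not touching. Now I'll feel for contact.

>>> send_rows:
  deltas:
    - {"gripper": 255,"x": 0,"y": -0.001,"z": 0.001,"yaw": 0}
    - {"gripper": 255,"x": 0,"y": -0.002,"z": 0.002,"yaw": 0}
    - {"gripper": 255,"x": 0,"y": -0.002,"z": 0.003,"yaw": 0}
    - {"gripper": 255,"x": 0,"y": -0.002,"z": 0.004,"yaw": 0}
    - {"gripper": 255,"x": 0,"y": -0.002,"z": 0.005,"yaw": 0}
    - {"gripper": 255,"x": 0,"y": -0.002,"z": 0.006,"yaw": 0}
    - {"gripper": 255,"x": 0,"y": -0.002,"z": 0.007,"yaw": 0}
    - {"gripper": 255,"x": 0,"y": -0.002,"z": 0.008,"yaw": 0}
    - {"gripper": 255,"x": 0,"y": -0.002,"z": 0.009,"yaw": 0}
    - {"gripper": 255,"x": 0,"y": -0.002,"z": 0.01,"yaw": 0}

```text
time_s: 4.2
tool_pos: [620.5, 211.2, 130.1]
tcp_rot: [-0.084, 0.702, -0.081, -0.702]
force: [7.5, 0.3, -5.3]
opening: -0.1
```

Run:
```python
from h import *
o,p,R,u,v=status(76.2)
```

```text
t 4.2 p [620.54 211.22 130.15] phi -103.4283963535007 q [ 0.    0.66 -0.52  1.63  0.38  0.95 -2.46]
arm frame r,t 53.0033260436617 -22.031521732580988 force r,t,z 2.021820727481117 -7.182478356950669 -5.328278572237066
```

```bash
cat >> h.py <<'E'
def arc(tot,rr=53,lead=2.5,off=22.0,z=130,n=10,ex=0,armang=None):
    """rows turning the arm by tot deg, from the arm angle implied by contact offset"""
    o,p,R=pose();d=p[:2]-C
    # arm angle if contact: tool lies off behind the arm
    rad=np.hypot(*d);a0=np.degrees(np.arctan2(d[1],d[0])+np.arcsin(off/rad))
    f=o["force"];a=np.radians(a0);u=np.array([np.cos(a),np.sin(a)]);v=np.array([-u[1],u[0]])
    print("t",o["time_s"],"armangle",a0,"turned",a0-76.2,"r",d@u,"z",p[2],"phi",yawof(R),"F r,t,z",f[:2]@u,f[:2]@v,f[2],"q7",o["q"][6],"q",o["q"])
    ph0=yawof(R)
    for i in range(1,n+1):
        b=a0+tot*i/n;a=np.radians(b);u=np.array([np.cos(a),np.sin(a)]);v=np.array([-u[1],u[0]])
        g=C+rr*u-(off-lead*min(1,.5+i/4))*v
        dl=delta(p,R,[*g,z]);w=(b-180)-ph0;w=(w+180)%360-180
        w*=min(1,i/5+ .1) if abs(w-tot*i/n)>3 else 1
        print('{"gripper": 255, "x": %.4f, "y": %.4f, "z": %.4f, "yaw": %.1f},'%(dl[0],dl[1],dl[2],-w),end=" ")
    print()
E
python3 - <<'E'
from h import *
arc(10)
E
```

```text
t 4.2 armangle 76.16592970088918 turned -0.034070299110823044 r 53.01641747179731 z 130.146555386437 phi -103.4283963535007 F r,t,z 2.0260913507813525 -7.181274833929281 -5.328278572237066 q7 -2.460529902048724 q [ 0.    0.66 -0.52  1.63  0.38  0.95 -2.46]
{"gripper": 255, "x": 0.0001, "y": -0.0003, "z": 0.0028, "yaw": -0.6}, {"gripper": 255, "x": 0.0002, "y": -0.0007, "z": 0.0044, "yaw": -1.6}, {"gripper": 255, "x": 0.0002, "y": -0.0010, "z": 0.0053, "yaw": -2.6}, {"gripper": 255, "x": 0.0002, "y": -0.0013, "z": 0.0062, "yaw": -3.6}, {"gripper": 255, "x": 0.0002, "y": -0.0015, "z": 0.0072, "yaw": -4.6}, {"gripper": 255, "x": 0.0002, "y": -0.0018, "z": 0.0081, "yaw": -5.6}, {"gripper": 255, "x": 0.0002, "y": -0.0020, "z": 0.0091, "yaw": -6.6}, {"gripper": 255, "x": 0.0002, "y": -0.0023, "z": 0.0101, "yaw": -7.6}, {"gripper": 255, "x": 0.0002, "y": -0.0025, "z": 0.0110, "yaw": -8.6}, {"gripper": 255, "x": 0.0002, "y": -0.0026, "z": 0.0120, "yaw": -9.6},
```

>>> send_rows:
  deltas:
    - {"gripper": 255,"x": 0,"y": -0.0003,"z": 0.0025,"yaw": -0.6}
    - {"gripper": 255,"x": 0,"y": -0.0007,"z": 0.004,"yaw": -1.6}
    - {"gripper": 255,"x": 0,"y": -0.001,"z": 0.005,"yaw": -2.6}
    - {"gripper": 255,"x": 0,"y": -0.0013,"z": 0.006,"yaw": -3.6}
    - {"gripper": 255,"x": 0,"y": -0.0015,"z": 0.007,"yaw": -4.6}
    - {"gripper": 255,"x": 0,"y": -0.0018,"z": 0.008,"yaw": -5.6}
    - {"gripper": 255,"x": 0,"y": -0.002,"z": 0.009,"yaw": -6.6}
    - {"gripper": 255,"x": 0,"y": -0.0023,"z": 0.01,"yaw": -7.6}
    - {"gripper": 255,"x": 0,"y": -0.0025,"z": 0.011,"yaw": -8.6}
    - {"gripper": 255,"x": 0,"y": -0.0026,"z": 0.012,"yaw": -9.6}

```text
time_s: 5.2
tool_pos: [612.4, 216.1, 130.3]
tcp_rot: [-0.026, 0.709, -0.022, -0.705]
force: [9.4, 0.7, -8.3]
opening: 0.6
```

Run:
```python
from h import *
import cv2
arc(13)
im=r.grab_frame("top");cv2.imwrite("pics/t3.png",cv2.convertScaleAbs(cv2.resize(im[165:275,270:390],None,fx=5,fy=5),alpha=1.6))
```

```text
t 5.2 armangle 85.66699712513386 turned 9.466997125133858 r 52.86673591082759 z 130.2685506317278 phi -93.85803262350157 F r,t,z 1.4527696223689597 -9.322111407761483 -8.31556335374492 q7 -2.329930340489137 q [ 0.02  0.66 -0.56  1.65  0.41  0.95 -2.33]
{"gripper": 255, "x": 0.0003, "y": -0.0006, "z": 0.0031, "yaw": -0.8}, {"gripper": 255, "x": 0.0002, "y": -0.0010, "z": 0.0049, "yaw": -2.1}, {"gripper": 255, "x": 0.0002, "y": -0.0014, "z": 0.0061, "yaw": -3.4}, {"gripper": 255, "x": 0.0002, "y": -0.0017, "z": 0.0074, "yaw": -4.7}, {"gripper": 255, "x": 0.0002, "y": -0.0021, "z": 0.0086, "yaw": -6.0}, {"gripper": 255, "x": 0.0002, "y": -0.0024, "z": 0.0099, "yaw": -7.3}, {"gripper": 255, "x": 0.0002, "y": -0.0026, "z": 0.0111, "yaw": -8.6}, {"gripper": 255, "x": 0.0002, "y": -0.0029, "z": 0.0124, "yaw": -9.9}, {"gripper": 255, "x": 0.0002, "y": -0.0031, "z": 0.0136, "yaw": -11.2}, {"gripper": 255, "x": 0.0002, "y": -0.0033, "z": 0.0149, "yaw": -12.5},
```

View pics/t3.png

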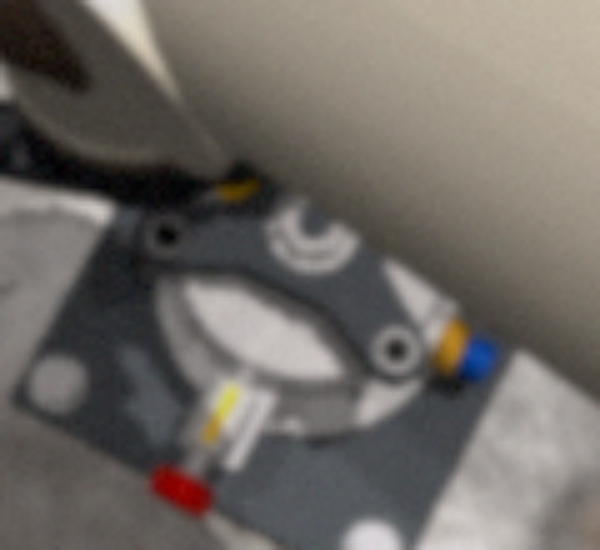

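The arm turns with about 9 N, and the red knob is still out. Carrying on.

>>> send_rows:
  deltas:
    - {"gripper": 255,"x": 0,"y": -0.0006,"z": 0.003,"yaw": -0.8}
    - {"gripper": 255,"x": 0,"y": -0.001,"z": 0.005,"yaw": -2.1}
    - {"gripper": 255,"x": 0,"y": -0.0014,"z": 0.006,"yaw": -3.4}
    - {"gripper": 255,"x": 0,"y": -0.0017,"z": 0.0074,"yaw": -4.7}
    - {"gripper": 255,"x": 0,"y": -0.002,"z": 0.0086,"yaw": -6}
    - {"gripper": 255,"x": 0,"y": -0.0024,"z": 0.01,"yaw": -7.3}
    - {"gripper": 255,"x": 0,"y": -0.0026,"z": 0.011,"yaw": -8.6}
    - {"gripper": 255,"x": 0,"y": -0.0029,"z": 0.0124,"yaw": -10}
    - {"gripper": 255,"x": 0,"y": -0.003,"z": 0.0136,"yaw": -11.2}
    - {"gripper": 255,"x": 0,"y": -0.0033,"z": 0.015,"yaw": -12.5}

```text
time_s: 6.25
tool_pos: [601.2, 220.2, 130.6]
tcp_rot: [0.051, 0.71, 0.056, -0.7]
force: [9.9, 1.8, -7.1]
opening: 0.1
```

Run:
```python
from h import *
arc(15)
```

```text
t 6.25 armangle 97.74218897340158 turned 21.54218897340158 r 52.7562788489628 z 130.62328360440867 phi -81.3338887727865 F r,t,z 0.4849022152205141 -10.092848258838258 -7.063474238780045 q7 -2.1565435395935793 q [ 0.05  0.66 -0.62  1.68  0.45  0.94 -2.16]
{"gripper": 255, "x": 0.0006, "y": -0.0008, "z": 0.0033, "yaw": -0.6}, {"gripper": 255, "x": 0.0006, "y": -0.0013, "z": 0.0053, "yaw": -2.1}, {"gripper": 255, "x": 0.0005, "y": -0.0017, "z": 0.0067, "yaw": -3.6}, {"gripper": 255, "x": 0.0005, "y": -0.0021, "z": 0.0081, "yaw": -5.1}, {"gripper": 255, "x": 0.0005, "y": -0.0025, "z": 0.0096, "yaw": -6.6}, {"gripper": 255, "x": 0.0005, "y": -0.0028, "z": 0.0110, "yaw": -8.1}, {"gripper": 255, "x": 0.0005, "y": -0.0031, "z": 0.0124, "yaw": -9.6}, {"gripper": 255, "x": 0.0005, "y": -0.0034, "z": 0.0139, "yaw": -11.1}, {"gripper": 255, "x": 0.0004, "y": -0.0036, "z": 0.0154, "yaw": -12.6}, {"gripper": 255, "x": 0.0004, "y": -0.0038, "z": 0.0168, "yaw": -14.1},
```

>>> send_rows:
  deltas:
    - {"gripper": 255,"x": 0.0005,"y": -0.0008,"z": 0.0033,"yaw": -0.6}
    - {"gripper": 255,"x": 0.0005,"y": -0.0013,"z": 0.0053,"yaw": -2.1}
    - {"gripper": 255,"x": 0.0005,"y": -0.0017,"z": 0.0067,"yaw": -3.6}
    - {"gripper": 255,"x": 0.0005,"y": -0.0021,"z": 0.008,"yaw": -5.1}
    - {"gripper": 255,"x": 0.0005,"y": -0.0025,"z": 0.0096,"yaw": -6.6}
    - {"gripper": 255,"x": 0.0005,"y": -0.0028,"z": 0.011,"yaw": -8.1}
    - {"gripper": 255,"x": 0.0005,"y": -0.003,"z": 0.0124,"yaw": -9.6}
    - {"gripper": 255,"x": 0.0005,"y": -0.0034,"z": 0.0139,"yaw": -11.1}
    - {"gripper": 255,"x": 0.0005,"y": -0.0036,"z": 0.0154,"yaw": -12.6}
    - {"gripper": 255,"x": 0.0005,"y": -0.0038,"z": 0.0168,"yaw": -14}

```text
time_s: 7.25
tool_pos: [587.5, 222.1, 130.8]
tcp_rot: [0.137, 0.701, 0.142, -0.686]
force: [10.5, 1.9, -6.2]
opening: -0.3
```

Run:
```python
from h import *
arc(16)
```

```text
t 7.25 armangle 111.64987802442766 turned 35.44987802442766 r 52.741373857788616 z 130.76969886810016 phi -67.31905149882441 F r,t,z -2.0820908933381284 -10.452403133473405 -6.204434501659528 q7 -1.9599854122359759 q [ 0.09  0.65 -0.68  1.72  0.49  0.93 -1.96]
{"gripper": 255, "x": 0.0007, "y": -0.0009, "z": 0.0034, "yaw": -0.6}, {"gripper": 255, "x": 0.0007, "y": -0.0014, "z": 0.0055, "yaw": -2.2}, {"gripper": 255, "x": 0.0006, "y": -0.0018, "z": 0.0070, "yaw": -3.8}, {"gripper": 255, "x": 0.0006, "y": -0.0023, "z": 0.0085, "yaw": -5.4}, {"gripper": 255, "x": 0.0006, "y": -0.0026, "z": 0.0100, "yaw": -7.0}, {"gripper": 255, "x": 0.0005, "y": -0.0030, "z": 0.0116, "yaw": -8.6}, {"gripper": 255, "x": 0.0005, "y": -0.0033, "z": 0.0131, "yaw": -10.2}, {"gripper": 255, "x": 0.0005, "y": -0.0035, "z": 0.0147, "yaw": -11.8}, {"gripper": 255, "x": 0.0004, "y": -0.0037, "z": 0.0162, "yaw": -13.4}, {"gripper": 255, "x": 0.0004, "y": -0.0039, "z": 0.0178, "yaw": -15.0},
```

>>> send_rows:
  deltas:
    - {"gripper": 255,"x": 0.0007,"y": -0.0009,"z": 0.0034,"yaw": -0.6}
    - {"gripper": 255,"x": 0.0007,"y": -0.0014,"z": 0.0055,"yaw": -2.2}
    - {"gripper": 255,"x": 0.0006,"y": -0.0018,"z": 0.007,"yaw": -3.8}
    - {"gripper": 255,"x": 0.0006,"y": -0.0023,"z": 0.0085,"yaw": -5.4}
    - {"gripper": 255,"x": 0.0006,"y": -0.0026,"z": 0.01,"yaw": -7}
    - {"gripper": 255,"x": 0.0005,"y": -0.003,"z": 0.0116,"yaw": -8.6}
    - {"gripper": 255,"x": 0.0005,"y": -0.0033,"z": 0.013,"yaw": -10.2}
    - {"gripper": 255,"x": 0.0005,"y": -0.0035,"z": 0.0147,"yaw": -11.8}
    - {"gripper": 255,"x": 0.0004,"y": -0.0037,"z": 0.0162,"yaw": -13.4}
    - {"gripper": 255,"x": 0.0004,"y": -0.0039,"z": 0.0178,"yaw": -15}

```text
time_s: 8.25
tool_pos: [572.7, 220.4, 130.9]
tcp_rot: [0.226, 0.679, 0.231, -0.659]
force: [8.5, 4.3, -5.1]
opening: -0.2
```

Run:
```python
from h import *
arc(16)
```

```text
t 8.25 armangle 126.63915648719617 turned 50.43915648719617 r 52.70099890928802 z 130.8592506470856 phi -52.26762752716088 F r,t,z -1.6447755478846036 -9.416869972345632 -5.128497906126909 q7 -1.7432864432547153 q [ 0.14  0.65 -0.74  1.76  0.54  0.92 -1.74]
{"gripper": 255, "x": 0.0008, "y": -0.0009, "z": 0.0034, "yaw": -0.5}, {"gripper": 255, "x": 0.0007, "y": -0.0014, "z": 0.0055, "yaw": -2.1}, {"gripper": 255, "x": 0.0006, "y": -0.0019, "z": 0.0070, "yaw": -3.7}, {"gripper": 255, "x": 0.0006, "y": -0.0023, "z": 0.0085, "yaw": -5.3}, {"gripper": 255, "x": 0.0006, "y": -0.0027, "z": 0.0100, "yaw": -6.9}, {"gripper": 255, "x": 0.0005, "y": -0.0030, "z": 0.0116, "yaw": -8.5}, {"gripper": 255, "x": 0.0005, "y": -0.0033, "z": 0.0131, "yaw": -10.1}, {"gripper": 255, "x": 0.0004, "y": -0.0036, "z": 0.0147, "yaw": -11.7}, {"gripper": 255, "x": 0.0004, "y": -0.0038, "z": 0.0162, "yaw": -13.3}, {"gripper": 255, "x": 0.0003, "y": -0.0040, "z": 0.0178, "yaw": -14.9},
```

>>> send_rows:
  deltas:
    - {"gripper": 255,"x": 0.0007,"y": -0.0009,"z": 0.0034,"yaw": -0.6}
    - {"gripper": 255,"x": 0.0007,"y": -0.0014,"z": 0.0055,"yaw": -2.2}
    - {"gripper": 255,"x": 0.0006,"y": -0.0018,"z": 0.007,"yaw": -3.8}
    - {"gripper": 255,"x": 0.0006,"y": -0.0023,"z": 0.0085,"yaw": -5.4}
    - {"gripper": 255,"x": 0.0006,"y": -0.0026,"z": 0.01,"yaw": -7}
    - {"gripper": 255,"x": 0.0005,"y": -0.003,"z": 0.0116,"yaw": -8.6}
    - {"gripper": 255,"x": 0.0005,"y": -0.0033,"z": 0.013,"yaw": -10.2}
    - {"gripper": 255,"x": 0.0005,"y": -0.0035,"z": 0.0147,"yaw": -11.8}
    - {"gripper": 255,"x": 0.0004,"y": -0.0037,"z": 0.0162,"yaw": -13.4}
    - {"gripper": 255,"x": 0.0004,"y": -0.0039,"z": 0.0178,"yaw": -15}

```text
time_s: 9.25
tool_pos: [558.6, 215.1, 131.1]
tcp_rot: [0.313, 0.646, 0.316, -0.62]
force: [7.3, 6.9, -3.8]
opening: -0.1
```

Run:
```python
from h import *
arc(16)
import cv2
cv2.imwrite("pics/t4.png",cv2.convertScaleAbs(cv2.resize(r.grab_frame("top")[165:275,270:390],None,fx=5,fy=5),alpha=1.6))
```

```text
t 9.25 armangle 141.6693282584953 turned 65.46932825849531 r 52.94832361893278 z 131.10518295408457 phi -37.17383364358877 F r,t,z -1.4611432351023799 -9.893215443782273 -3.805477380629263 q7 -1.5195333741915102 q [ 0.19  0.64 -0.81  1.8   0.58  0.91 -1.52]
{"gripper": 255, "x": 0.0010, "y": -0.0007, "z": 0.0034, "yaw": -0.4}, {"gripper": 255, "x": 0.0009, "y": -0.0012, "z": 0.0055, "yaw": -2.0}, {"gripper": 255, "x": 0.0008, "y": -0.0017, "z": 0.0070, "yaw": -3.6}, {"gripper": 255, "x": 0.0008, "y": -0.0021, "z": 0.0085, "yaw": -5.2}, {"gripper": 255, "x": 0.0007, "y": -0.0025, "z": 0.0100, "yaw": -6.8}, {"gripper": 255, "x": 0.0007, "y": -0.0028, "z": 0.0116, "yaw": -8.4}, {"gripper": 255, "x": 0.0006, "y": -0.0031, "z": 0.0131, "yaw": -10.0}, {"gripper": 255, "x": 0.0006, "y": -0.0034, "z": 0.0147, "yaw": -11.6}, {"gripper": 255, "x": 0.0005, "y": -0.0036, "z": 0.0163, "yaw": -13.2}, {"gripper": 255, "x": 0.0004, "y": -0.0037, "z": 0.0178, "yaw": -14.8},
```

View pics/t4.png

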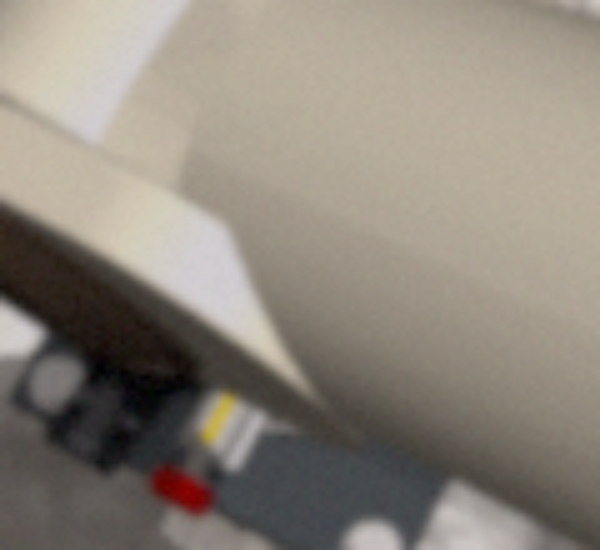

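>>> send_rows:
  deltas:
    - {"gripper": 255,"x": 0.001,"y": -0.0008,"z": 0.0034,"yaw": -0.6}
    - {"gripper": 255,"x": 0.0009,"y": -0.0013,"z": 0.0055,"yaw": -2.2}
    - {"gripper": 255,"x": 0.0008,"y": -0.0018,"z": 0.007,"yaw": -3.8}
    - {"gripper": 255,"x": 0.0008,"y": -0.0022,"z": 0.0085,"yaw": -5.4}
    - {"gripper": 255,"x": 0.0007,"y": -0.0025,"z": 0.01,"yaw": -7}
    - {"gripper": 255,"x": 0.0007,"y": -0.0028,"z": 0.0116,"yaw": -8.6}
    - {"gripper": 255,"x": 0.0006,"y": -0.0031,"z": 0.013,"yaw": -10.2}
    - {"gripper": 255,"x": 0.0006,"y": -0.0034,"z": 0.0147,"yaw": -11.8}
    - {"gripper": 255,"x": 0.0005,"y": -0.0036,"z": 0.0162,"yaw": -13.4}
    - {"gripper": 255,"x": 0.0004,"y": -0.0038,"z": 0.0178,"yaw": -15}

```text
time_s: 10.3
tool_pos: [546.7, 206.7, 131.1]
tcp_rot: [0.395, 0.602, 0.397, -0.57]
force: [7.3, 8.3, -6.3]
opening: -0.0
```

Run:
```python
from h import *
arc(16)
```

```text
t 10.3 armangle 156.0970294067035 turned 79.89702940670351 r 53.25886173351598 z 131.1467394710106 phi -21.953859154800703 F r,t,z -3.3423454533065065 -10.583581609062467 -6.338179943925135 q7 -1.286392721321247 q [ 0.26  0.64 -0.88  1.84  0.62  0.91 -1.29]
{"gripper": 255, "x": 0.0010, "y": -0.0004, "z": 0.0034, "yaw": 0.3}, {"gripper": 255, "x": 0.0009, "y": -0.0010, "z": 0.0055, "yaw": -1.3}, {"gripper": 255, "x": 0.0008, "y": -0.0015, "z": 0.0070, "yaw": -2.9}, {"gripper": 255, "x": 0.0008, "y": -0.0019, "z": 0.0085, "yaw": -4.5}, {"gripper": 255, "x": 0.0007, "y": -0.0023, "z": 0.0100, "yaw": -6.1}, {"gripper": 255, "x": 0.0006, "y": -0.0027, "z": 0.0116, "yaw": -7.7}, {"gripper": 255, "x": 0.0006, "y": -0.0030, "z": 0.0131, "yaw": -9.3}, {"gripper": 255, "x": 0.0005, "y": -0.0033, "z": 0.0147, "yaw": -10.9}, {"gripper": 255, "x": 0.0004, "y": -0.0035, "z": 0.0162, "yaw": -12.5}, {"gripper": 255, "x": 0.0004, "y": -0.0037, "z": 0.0178, "yaw": -14.1},
```

>>> send_rows:
  deltas:
    - {"gripper": 255,"x": 0.001,"y": -0.0004,"z": 0.0034,"yaw": 0.2}
    - {"gripper": 255,"x": 0.0009,"y": -0.001,"z": 0.0055,"yaw": -1.3}
    - {"gripper": 255,"x": 0.0008,"y": -0.0015,"z": 0.007,"yaw": -2.9}
    - {"gripper": 255,"x": 0.0008,"y": -0.0019,"z": 0.0085,"yaw": -4.5}
    - {"gripper": 255,"x": 0.0007,"y": -0.0023,"z": 0.01,"yaw": -6}
    - {"gripper": 255,"x": 0.0006,"y": -0.0027,"z": 0.0116,"yaw": -7.7}
    - {"gripper": 255,"x": 0.0006,"y": -0.003,"z": 0.013,"yaw": -9.3}
    - {"gripper": 255,"x": 0.0005,"y": -0.0033,"z": 0.0147,"yaw": -10.9}
    - {"gripper": 255,"x": 0.0004,"y": -0.0035,"z": 0.0162,"yaw": -12.5}
    - {"gripper": 255,"x": 0.0004,"y": -0.0037,"z": 0.0178,"yaw": -14}

```text
time_s: 11.3
tool_pos: [537.1, 194.9, 131.1]
tcp_rot: [0.465, 0.55, 0.465, -0.515]
force: [0.9, 5.7, 1.6]
opening: 0.1
```

Run:
```python
from h import *
arc(10)
import cv2
S=r.grab_frame("side");cv2.imwrite("pics/s5.png",cv2.resize(S[150:260,290:410],None,fx=5,fy=5))
```

```text
t 11.3 armangle 171.2119758474599 turned 95.01197584745991 r 53.40565736148661 z 131.08721746965503 phi -7.785611162999251 F r,t,z 0.010896391337553943 -5.810552548053032 1.5585014361872842 q7 -1.0615740265746496 q [ 0.33  0.65 -0.94  1.88  0.66  0.91 -1.06]
{"gripper": 255, "x": 0.0010, "y": -0.0000, "z": 0.0028, "yaw": 0.0}, {"gripper": 255, "x": 0.0009, "y": -0.0004, "z": 0.0044, "yaw": -1.0}, {"gripper": 255, "x": 0.0009, "y": -0.0007, "z": 0.0053, "yaw": -2.0}, {"gripper": 255, "x": 0.0008, "y": -0.0010, "z": 0.0063, "yaw": -3.0}, {"gripper": 255, "x": 0.0008, "y": -0.0013, "z": 0.0072, "yaw": -4.0}, {"gripper": 255, "x": 0.0007, "y": -0.0015, "z": 0.0082, "yaw": -5.0}, {"gripper": 255, "x": 0.0007, "y": -0.0018, "z": 0.0091, "yaw": -6.0}, {"gripper": 255, "x": 0.0007, "y": -0.0020, "z": 0.0101, "yaw": -7.0}, {"gripper": 255, "x": 0.0006, "y": -0.0022, "z": 0.0110, "yaw": -8.0}, {"gripper": 255, "x": 0.0006, "y": -0.0024, "z": 0.0120, "yaw": -9.0},
```

View pics/s5.png

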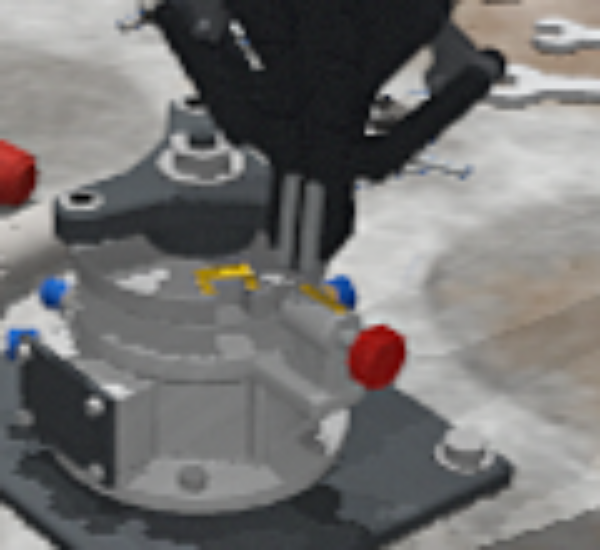

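```bash
cat > ang.py <<'E'
from h import *
import sys
a=[float(x) for x in sys.argv[1:]]
for x,y in zip(a[::2],a[1::2]):
    d=ray("side",290+x/5,150+y/5,100)[:2]-C-[0,2];print(np.hypot(*d),np.degrees(np.arctan2(d[1],d[0])))
E
python3 ang.py 207 288 255 283 200 270 250 266 228 275 232 290
```

```text
41.70303386822975 110.36885433885257
42.61677020366957 134.97958021609765
28.78350173677581 106.87559501640737
31.379415009159295 142.9354561272947
33.72579918302571 124.61810556675759
44.34223742352498 122.0687675572929
```

The notch shows in the side view near (337,206), which puts it at about 122.5°. That leaves roughly 23° to go and agrees with the first estimate. I'll turn 12° more, then take fine steps.

>>> send_rows:
  deltas:
    - {"gripper": 255,"x": 0.001,"y": 0,"z": 0.0028,"yaw": 0}
    - {"gripper": 255,"x": 0.0009,"y": -0.0004,"z": 0.0045,"yaw": -1.2}
    - {"gripper": 255,"x": 0.0009,"y": -0.0008,"z": 0.0056,"yaw": -2.4}
    - {"gripper": 255,"x": 0.0008,"y": -0.0011,"z": 0.0067,"yaw": -3.6}
    - {"gripper": 255,"x": 0.0008,"y": -0.0014,"z": 0.0078,"yaw": -4.8}
    - {"gripper": 255,"x": 0.0007,"y": -0.0017,"z": 0.009,"yaw": -6}
    - {"gripper": 255,"x": 0.0007,"y": -0.002,"z": 0.0101,"yaw": -7.2}
    - {"gripper": 255,"x": 0.0007,"y": -0.0022,"z": 0.0112,"yaw": -8.4}
    - {"gripper": 255,"x": 0.0006,"y": -0.0024,"z": 0.0123,"yaw": -9.6}
    - {"gripper": 255,"x": 0.0006,"y": -0.0026,"z": 0.0134,"yaw": -10.8}

```text
time_s: 12.35
tool_pos: [532.2, 185.8, 131.0]
tcp_rot: [0.515, 0.504, 0.513, -0.466]
force: [1.0, 10.7, 1.6]
opening: -0.0
```

Run:
```python
from h import *
arc(5)
import cv2
S=r.grab_frame("side");cv2.imwrite("pics/s6.png",cv2.resize(S[150:260,290:410],None,fx=5,fy=5))
```

```text
t 12.35 armangle 181.27373088716521 turned 105.07373088716521 r 53.7941840744815 z 131.02644397723063 phi 3.2829185448095477 F r,t,z -1.2710900233865132 -10.68349135371212 1.5647371361136704 q7 -0.8819015894808421 q [ 0.38  0.66 -0.99  1.9   0.69  0.91 -0.88]
{"gripper": 255, "x": 0.0010, "y": 0.0005, "z": 0.0024, "yaw": 1.5}, {"gripper": 255, "x": 0.0009, "y": 0.0003, "z": 0.0035, "yaw": 1.0}, {"gripper": 255, "x": 0.0009, "y": 0.0001, "z": 0.0039, "yaw": 0.5}, {"gripper": 255, "x": 0.0009, "y": -0.0000, "z": 0.0044, "yaw": 0.0}, {"gripper": 255, "x": 0.0008, "y": -0.0002, "z": 0.0049, "yaw": -0.5}, {"gripper": 255, "x": 0.0008, "y": -0.0004, "z": 0.0053, "yaw": -1.0}, {"gripper": 255, "x": 0.0008, "y": -0.0005, "z": 0.0058, "yaw": -1.5}, {"gripper": 255, "x": 0.0008, "y": -0.0007, "z": 0.0063, "yaw": -2.0}, {"gripper": 255, "x": 0.0008, "y": -0.0008, "z": 0.0067, "yaw": -2.5}, {"gripper": 255, "x": 0.0007, "y": -0.0010, "z": 0.0072, "yaw": -3.0},
```

View pics/s6.png

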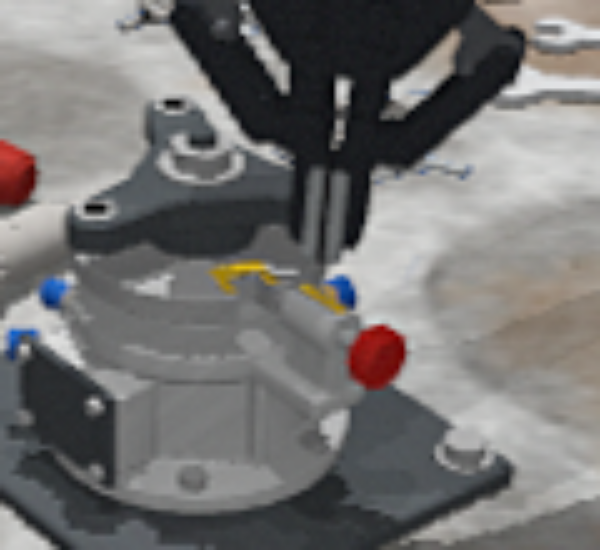

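>>> send_rows:
  deltas:
    - {"gripper": 255,"x": 0.001,"y": 0.0005,"z": 0.002,"yaw": 0.8}
    - {"gripper": 255,"x": 0.0009,"y": 0.0003,"z": 0.003,"yaw": 0.8}
    - {"gripper": 255,"x": 0.0009,"y": 0.0001,"z": 0.0038,"yaw": 0.5}
    - {"gripper": 255,"x": 0.0009,"y": 0,"z": 0.0044,"yaw": 0}
    - {"gripper": 255,"x": 0.0008,"y": -0.0002,"z": 0.0049,"yaw": -0.5}
    - {"gripper": 255,"x": 0.0008,"y": -0.0004,"z": 0.0053,"yaw": -1}
    - {"gripper": 255,"x": 0.0008,"y": -0.0005,"z": 0.0058,"yaw": -1.5}
    - {"gripper": 255,"x": 0.0008,"y": -0.0007,"z": 0.0063,"yaw": -2}
    - {"gripper": 255,"x": 0.0008,"y": -0.0008,"z": 0.0067,"yaw": -2.5}
    - {"gripper": 255,"x": 0.0007,"y": -0.001,"z": 0.0072,"yaw": -3}

```text
time_s: 13.4
tool_pos: [531.3, 182.9, 130.8]
tcp_rot: [0.528, 0.491, 0.528, -0.449]
force: [0.2, 12.5, -2.4]
opening: -0.2
```

Run:
```python
from h import *
arc(3)
```

```text
t 13.4 armangle 184.30004894830458 turned 108.10004894830458 r 53.73732186946969 z 130.80533492226394 phi 6.5190383403582155 F r,t,z -1.173572593092751 -12.461900099691725 -2.383881050343077 q7 -0.8256069950133995 q [ 0.4   0.67 -1.01  1.9   0.7   0.91 -0.83]
{"gripper": 255, "x": 0.0007, "y": 0.0005, "z": 0.0022, "yaw": 1.9}, {"gripper": 255, "x": 0.0007, "y": 0.0004, "z": 0.0031, "yaw": 1.6}, {"gripper": 255, "x": 0.0007, "y": 0.0003, "z": 0.0034, "yaw": 1.3}, {"gripper": 255, "x": 0.0007, "y": 0.0002, "z": 0.0037, "yaw": 1.0}, {"gripper": 255, "x": 0.0007, "y": 0.0001, "z": 0.0039, "yaw": 0.7}, {"gripper": 255, "x": 0.0006, "y": -0.0000, "z": 0.0042, "yaw": 0.4}, {"gripper": 255, "x": 0.0006, "y": -0.0002, "z": 0.0045, "yaw": 0.1}, {"gripper": 255, "x": 0.0006, "y": -0.0003, "z": 0.0048, "yaw": -0.2}, {"gripper": 255, "x": 0.0006, "y": -0.0004, "z": 0.0050, "yaw": -0.5}, {"gripper": 255, "x": 0.0006, "y": -0.0005, "z": 0.0053, "yaw": -0.8},
```

Run:
```python
from h import *
import cv2
S=r.grab_frame("side");cv2.imwrite("pics/s7.png",cv2.resize(S[150:260,290:410],None,fx=5,fy=5))
def knob(im,n):
    h=cv2.cvtColor(im,cv2.COLOR_BGR2HSV);m=cv2.inRange(h,(0,150,60),(8,255,255))|cv2.inRange(h,(172,150,60),(180,255,255))
    k,l,st,ce=cv2.connectedComponentsWithStats(m);e=(364,221) if n=="side" else (306,262)
    i=min(range(1,k),key=lambda i:np.hypot(*(ce[i]-e))+(1e3 if st[i,4]<20 else 0));return ce[i],st[i]
print(knob(cv2.imread("pics/side0.png"),"side"),knob(S,"side"))
```

```text
(array([364.83, 221.01]), array([360, 215,  11,  13, 107], dtype=int32)) (array([364.83, 221.01]), array([360, 215,  11,  13, 107], dtype=int32))
```

View pics/s7.png

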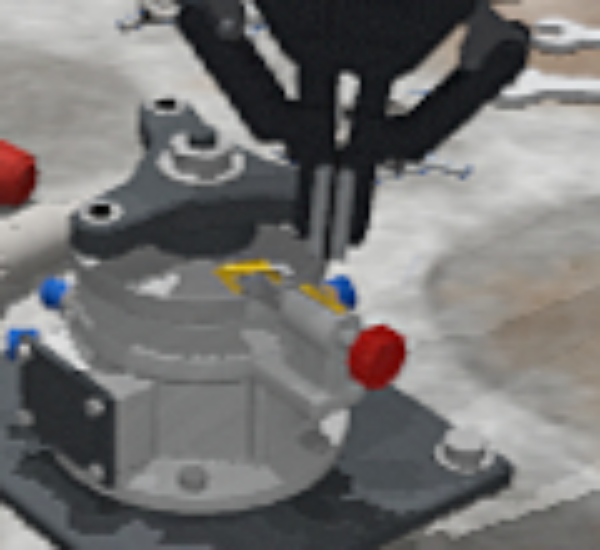

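The knob is exactly where it was, so the pin is still out and this is just drag. Continuing in small steps.

>>> send_rows:
  deltas:
    - {"gripper": 255,"x": 0.0007,"y": 0.0005,"z": 0.0025,"yaw": 0.8}
    - {"gripper": 255,"x": 0.0007,"y": 0.0004,"z": 0.0032,"yaw": 0.8}
    - {"gripper": 255,"x": 0.0007,"y": 0.0003,"z": 0.0036,"yaw": 0.8}
    - {"gripper": 255,"x": 0.0007,"y": 0.0002,"z": 0.004,"yaw": 0.8}
    - {"gripper": 255,"x": 0.0007,"y": 0.0001,"z": 0.0044,"yaw": 0.7}
    - {"gripper": 255,"x": 0.0006,"y": 0,"z": 0.0048,"yaw": 0.4}
    - {"gripper": 255,"x": 0.0006,"y": -0.0002,"z": 0.0052,"yaw": 0.1}
    - {"gripper": 255,"x": 0.0006,"y": -0.0003,"z": 0.0055,"yaw": -0.2}
    - {"gripper": 255,"x": 0.0006,"y": -0.0004,"z": 0.0058,"yaw": -0.5}
    - {"gripper": 255,"x": 0.0006,"y": -0.0005,"z": 0.006,"yaw": -0.8}

```text
time_s: 14.45
tool_pos: [531.0, 181.9, 130.8]
tcp_rot: [0.53, 0.489, 0.533, -0.442]
force: [-0.0, 13.1, -2.0]
opening: -0.2
```

```bash
cat >> h.py <<'E'
import cv2
def knob(im,n="side"):
    h=cv2.cvtColor(im,cv2.COLOR_BGR2HSV);m=cv2.inRange(h,(0,150,60),(8,255,255))|cv2.inRange(h,(172,150,60),(180,255,255))
    k,l,st,ce=cv2.connectedComponentsWithStats(m);e=(364,221) if n=="side" else (306,262)
    i=min(range(1,k),key=lambda i:np.hypot(*(ce[i]-e))+(1e3 if st[i,4]<20 else 0));return ce[i],st[i]
E
python3 - <<'E'
from h import *
arc(3)
print(knob(r.grab_frame("side")))
E
```

```text
t 14.45 armangle 185.39868512581936 turned 109.19868512581935 r 53.69850500257491 z 130.7889672402435 phi 7.532027387583114 F r,t,z -1.1927793345749023 -13.042713628042273 -2.0324864478214963 q7 -0.8041969317212925 q [ 0.41  0.67 -1.02  1.91  0.7   0.9  -0.8 ]
{"gripper": 255, "x": 0.0007, "y": 0.0005, "z": 0.0022, "yaw": 1.8}, {"gripper": 255, "x": 0.0007, "y": 0.0003, "z": 0.0031, "yaw": 1.5}, {"gripper": 255, "x": 0.0006, "y": 0.0002, "z": 0.0034, "yaw": 1.2}, {"gripper": 255, "x": 0.0006, "y": 0.0001, "z": 0.0037, "yaw": 0.9}, {"gripper": 255, "x": 0.0006, "y": 0.0000, "z": 0.0039, "yaw": 0.6}, {"gripper": 255, "x": 0.0006, "y": -0.0001, "z": 0.0042, "yaw": 0.3}, {"gripper": 255, "x": 0.0006, "y": -0.0002, "z": 0.0045, "yaw": 0.0}, {"gripper": 255, "x": 0.0006, "y": -0.0003, "z": 0.0048, "yaw": -0.3}, {"gripper": 255, "x": 0.0005, "y": -0.0004, "z": 0.0050, "yaw": -0.6}, {"gripper": 255, "x": 0.0005, "y": -0.0005, "z": 0.0053, "yaw": -0.9}, 
(array([364.83, 221.01]), array([360, 215,  11,  13, 107], dtype=int32))
```

>>> send_rows:
  deltas:
    - {"gripper": 255,"x": 0.0007,"y": 0.0005,"z": 0.003,"yaw": 0.8}
    - {"gripper": 255,"x": 0.0007,"y": 0.0003,"z": 0.0045,"yaw": 0.8}
    - {"gripper": 255,"x": 0.0006,"y": 0.0002,"z": 0.0055,"yaw": 0.8}
    - {"gripper": 255,"x": 0.0006,"y": 0.0001,"z": 0.006,"yaw": 0.8}
    - {"gripper": 255,"x": 0.0006,"y": 0,"z": 0.0064,"yaw": 0.6}
    - {"gripper": 255,"x": 0.0006,"y": -0.0001,"z": 0.0067,"yaw": 0.3}
    - {"gripper": 255,"x": 0.0006,"y": -0.0002,"z": 0.007,"yaw": 0}
    - {"gripper": 255,"x": 0.0006,"y": -0.0003,"z": 0.0072,"yaw": -0.3}
    - {"gripper": 255,"x": 0.0005,"y": -0.0004,"z": 0.0074,"yaw": -0.6}
    - {"gripper": 255,"x": 0.0005,"y": -0.0005,"z": 0.0075,"yaw": -0.9}

```text
time_s: 15.5
tool_pos: [530.4, 177.6, 130.6]
tcp_rot: [0.534, 0.485, 0.538, -0.436]
force: [-3.1, 6.5, 4.3]
opening: 0.1
```

Run:
```python
from h import *
arc(3)
print(knob(r.grab_frame("side")))
```

```text
t 15.5 armangle 189.87800922695283 turned 113.67800922695282 r 53.117351162587916 z 130.6204091043172 phi 8.59814150430555 F r,t,z 1.9175133629357086 -6.895353368791742 4.302121375021996 q7 -0.778775822810236 q [ 0.43  0.67 -1.03  1.91  0.7   0.9  -0.78]
{"gripper": 255, "x": 0.0005, "y": 0.0000, "z": 0.0022, "yaw": -1.6}, {"gripper": 255, "x": 0.0005, "y": -0.0000, "z": 0.0031, "yaw": -1.9}, {"gripper": 255, "x": 0.0004, "y": -0.0001, "z": 0.0034, "yaw": -2.2}, {"gripper": 255, "x": 0.0004, "y": -0.0002, "z": 0.0036, "yaw": -2.5}, {"gripper": 255, "x": 0.0004, "y": -0.0003, "z": 0.0039, "yaw": -2.8}, {"gripper": 255, "x": 0.0004, "y": -0.0004, "z": 0.0042, "yaw": -3.1}, {"gripper": 255, "x": 0.0004, "y": -0.0005, "z": 0.0045, "yaw": -3.4}, {"gripper": 255, "x": 0.0004, "y": -0.0006, "z": 0.0048, "yaw": -3.7}, {"gripper": 255, "x": 0.0003, "y": -0.0007, "z": 0.0051, "yaw": -4.0}, {"gripper": 255, "x": 0.0003, "y": -0.0007, "z": 0.0053, "yaw": -4.3}, 
(array([364.83, 221.01]), array([360, 215,  11,  13, 107], dtype=int32))
```

>>> send_rows:
  deltas:
    - {"gripper": 255,"x": 0.0005,"y": 0,"z": 0.0016,"yaw": -0.6}
    - {"gripper": 255,"x": 0.0005,"y": 0,"z": 0.002,"yaw": -1.2}
    - {"gripper": 255,"x": 0.0004,"y": -0.0001,"z": 0.0023,"yaw": -1.8}
    - {"gripper": 255,"x": 0.0004,"y": -0.0002,"z": 0.0026,"yaw": -2.4}
    - {"gripper": 255,"x": 0.0004,"y": -0.0003,"z": 0.0029,"yaw": -2.7}
    - {"gripper": 255,"x": 0.0004,"y": -0.0004,"z": 0.0031,"yaw": -3}
    - {"gripper": 255,"x": 0.0004,"y": -0.0005,"z": 0.0033,"yaw": -3.2}
    - {"gripper": 255,"x": 0.0004,"y": -0.0005,"z": 0.0035,"yaw": -3.4}
    - {"gripper": 255,"x": 0.0003,"y": -0.0005,"z": 0.0038,"yaw": -3.5}
    - {"gripper": 255,"x": 0.0003,"y": -0.0005,"z": 0.004,"yaw": -3.5}

```text
time_s: 16.55
tool_pos: [529.9, 173.6, 130.1]
tcp_rot: [0.548, 0.468, 0.552, -0.42]
force: [-3.2, 3.3, 3.2]
opening: -0.4
```

Run:
```python
from h import *
arc(3)
print(knob(r.grab_frame("side")))
```

```text
t 16.55 armangle 193.9625868706883 turned 117.76258687068831 r 52.822094730330285 z 130.09634375948846 phi 12.130630550383504 F r,t,z 2.3544496344963988 -3.9557066227987288 3.201349558534441 q7 -0.7201194662096997 q [ 0.44  0.68 -1.04  1.92  0.71  0.91 -0.72]
{"gripper": 255, "x": -0.0000, "y": -0.0002, "z": 0.0022, "yaw": -2.1}, {"gripper": 255, "x": -0.0001, "y": -0.0003, "z": 0.0031, "yaw": -2.4}, {"gripper": 255, "x": -0.0001, "y": -0.0004, "z": 0.0033, "yaw": -2.7}, {"gripper": 255, "x": -0.0001, "y": -0.0005, "z": 0.0036, "yaw": -3.0}, {"gripper": 255, "x": -0.0001, "y": -0.0005, "z": 0.0039, "yaw": -3.3}, {"gripper": 255, "x": -0.0001, "y": -0.0006, "z": 0.0042, "yaw": -3.6}, {"gripper": 255, "x": -0.0001, "y": -0.0007, "z": 0.0045, "yaw": -3.9}, {"gripper": 255, "x": -0.0002, "y": -0.0008, "z": 0.0048, "yaw": -4.2}, {"gripper": 255, "x": -0.0002, "y": -0.0009, "z": 0.0050, "yaw": -4.5}, {"gripper": 255, "x": -0.0002, "y": -0.0010, "z": 0.0053, "yaw": -4.8}, 
(array([364.06, 220.34]), array([359, 215,  11,  12, 103], dtype=int32))
```

Run:
```python
from h import *
a=np.radians(145.5);n=np.array([np.cos(a),np.sin(a)])
k0=np.array(proj("side",np.array([*(C+106.5*n),94])))
for d in (1,2,3,3.5,10):print(d,np.array(proj("side",np.array([*(C+(106.5-d)*n),94])))-k0)
for i in range(2):
    S=r.grab_frame("side");print(knob(S))
cv2.imwrite("pics/s8.png",cv2.resize(S[150:260,290:410],None,fx=5,fy=5))
arc(1)
```

```text
1 [-0.39 -0.25]
2 [-0.77 -0.49]
3 [-1.16 -0.74]
3.5 [-1.35 -0.86]
10 [-3.84 -2.44]
(array([364.06, 220.34]), array([359, 215,  11,  12, 103], dtype=int32))
(array([364.06, 220.34]), array([359, 215,  11,  12, 103], dtype=int32))
t 16.7 armangle 194.00752724838304 turned 117.80752724838304 r 52.829817035969256 z 130.06020629205665 phi 12.123920276813942 F r,t,z 1.9511478578947976 -4.380105194306837 3.4521221227259398 q7 -0.7202245909731885 q [ 0.44  0.68 -1.04  1.92  0.71  0.91 -0.72]
{"gripper": 255, "x": -0.0000, "y": -0.0001, "z": 0.0020, "yaw": -2.0}, {"gripper": 255, "x": -0.0001, "y": -0.0002, "z": 0.0027, "yaw": -2.1}, {"gripper": 255, "x": -0.0001, "y": -0.0002, "z": 0.0028, "yaw": -2.2}, {"gripper": 255, "x": -0.0001, "y": -0.0002, "z": 0.0029, "yaw": -2.3}, {"gripper": 255, "x": -0.0001, "y": -0.0002, "z": 0.0030, "yaw": -2.4}, {"gripper": 255, "x": -0.0001, "y": -0.0003, "z": 0.0031, "yaw": -2.5}, {"gripper": 255, "x": -0.0001, "y": -0.0003, "z": 0.0032, "yaw": -2.6}, {"gripper": 255, "x": -0.0001, "y": -0.0003, "z": 0.0033, "yaw": -2.7}, {"gripper": 255, "x": -0.0001, "y": -0.0004, "z": 0.0033, "yaw": -2.8}, {"gripper": 255, "x": -0.0001, "y": -0.0004, "z": 0.0034, "yaw": -2.9},
```

View pics/s8.png

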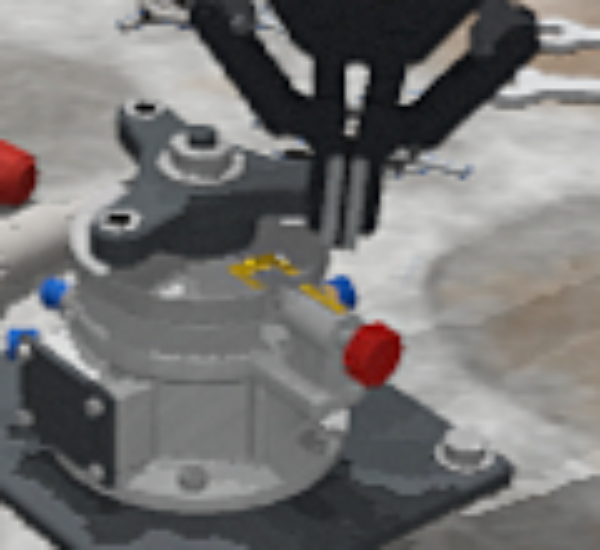

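Run:
```python
from h import *
T=r.grab_frame("top");cv2.imwrite("pics/t8r.png",T)
print(knob(cv2.imread("pics/top0.png"),"top"),knob(T,"top"))
a=np.radians(145.5);n=np.array([np.cos(a),np.sin(a)])
k0=np.array(proj("top",np.array([*(C+106.5*n),94])))
for d in (2,3,3.5):print(d,np.array(proj("top",np.array([*(C+(106.5-d)*n),94])))-k0)
# template shift by phase correlation, side knob window
A=cv2.imread("pics/top0.png")[252:274,296:318].astype(np.float32)[:,:,2];B=T[252:274,296:318].astype(np.float32)[:,:,2]
print(cv2.phaseCorrelate(A,B,cv2.createHanningWindow((22,22),cv2.CV_32F)))
o,p,R,u,v=status(194)
```

```text
(array([305.8 , 262.52]), array([300, 258,  13,  10,  75], dtype=int32)) (array([306.08, 261.44]), array([301, 258,  11,   8,  62], dtype=int32))
2 [ 0.53 -1.  ]
3 [ 0.79 -1.5 ]
3.5 [ 0.92 -1.75]
((0.3988209878028002, -1.3517335051191885), 0.7737335616515743)
t 16.75 p [529.94 173.59 130.09] phi 12.127436826304722 q [ 0.44  0.68 -1.04  1.92  0.71  0.91 -0.72]
arm frame r,t 52.805332030240855 -22.02020634604726 force r,t,z 0.8114444548637623 -5.425325295986794 4.156217486191643
```

Both cameras show the knob about 2.5–3 mm further in, so the pin has sprung into the notch, and the force dropped to about 5 N. I'll back off, rise, and go round to the front of the knob.

>>> send_rows:
  deltas:
    - {"gripper": 255,"x": 0,"y": 0,"z": -0.005,"yaw": 0}
    - {"gripper": 255,"x": 0,"y": 0,"z": -0.013,"yaw": 0}
    - {"gripper": 255,"x": -0.01,"y": 0,"z": -0.02,"yaw": -2}
    - {"gripper": 255,"x": -0.025,"y": -0.003,"z": -0.028,"yaw": -8}
    - {"gripper": 255,"x": -0.035,"y": -0.01,"z": -0.038,"yaw": -15}
    - {"gripper": 255,"x": -0.035,"y": -0.018,"z": -0.05,"yaw": -22}
    - {"gripper": 255,"x": -0.035,"y": -0.026,"z": -0.062,"yaw": -29}
    - {"gripper": 255,"x": -0.035,"y": -0.033,"z": -0.072,"yaw": -36}
    - {"gripper": 255,"x": -0.035,"y": -0.036,"z": -0.074,"yaw": -43.4}
    - {"gripper": 255,"x": -0.035,"y": -0.036,"z": -0.074,"yaw": -43.4}

```text
time_s: 17.75
tool_pos: [477.1, 236.9, 167.0]
tcp_rot: [0.683, 0.231, 0.668, -0.185]
force: [-0.0, 0.5, 1.0]
opening: -0.0
```

Run:
```python
from h import *
o,p,R,u,v=status(145.5)
S=r.grab_frame("side");cv2.imwrite("pics/s9.png",cv2.resize(S[130:260,270:430],None,fx=4.5,fy=4.5));print(knob(S))
g=C+129*u;print(delta(p,R,[*g,102]))
```

```text
t 17.75 p [477.1  236.87 166.99] phi 55.81952841599457 q [ 0.45  0.7  -1.27  1.95  0.79  1.02 -0.19]
arm frame r,t 130.86775080550765 2.7375852856150993 force r,t,z 0.26635142383771676 -0.3865855771865394 1.008420116482577
(array([364.04, 220.28]), array([359, 215,  11,  12, 102], dtype=int32))
[ 0.07 -0.    0.  ]
```

View pics/s9.png

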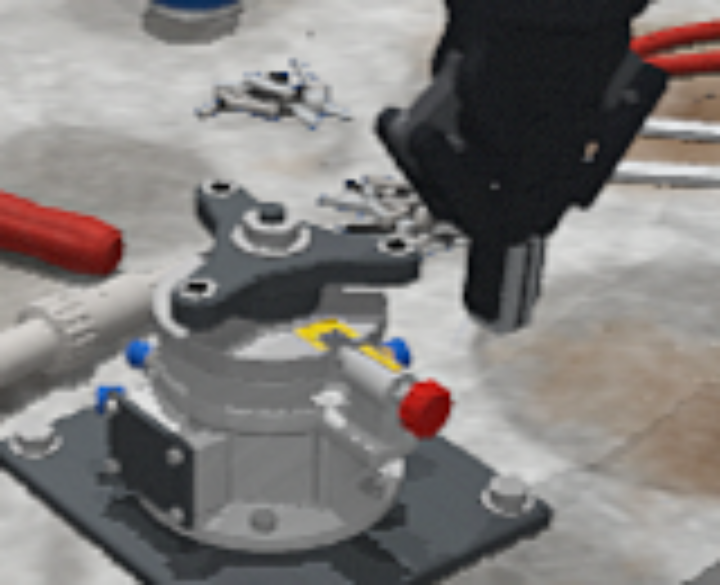

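The notch lines up with the pin and the tool is clear. Next is the descent in front of the knob.

>>> send_rows:
  deltas:
    - {"gripper": 255,"x": 0.007,"y": 0.001,"z": 0,"yaw": 0}
    - {"gripper": 255,"x": 0.015,"y": 0.002,"z": 0,"yaw": 0}
    - {"gripper": 255,"x": 0.023,"y": 0.003,"z": 0,"yaw": 0}
    - {"gripper": 255,"x": 0.031,"y": 0.003,"z": 0,"yaw": 0}
    - {"gripper": 255,"x": 0.039,"y": 0.003,"z": 0,"yaw": 0}
    - {"gripper": 255,"x": 0.047,"y": 0.003,"z": 0,"yaw": 0}
    - {"gripper": 255,"x": 0.055,"y": 0.003,"z": 0,"yaw": 0}
    - {"gripper": 255,"x": 0.062,"y": 0.003,"z": 0,"yaw": 0}
    - {"gripper": 255,"x": 0.065,"y": 0.003,"z": 0.001,"yaw": 0}
    - {"gripper": 255,"x": 0.065,"y": 0.003,"z": 0.003,"yaw": 0}

```text
time_s: 18.8
tool_pos: [484.1, 240.9, 101.8]
tcp_rot: [0.682, 0.232, 0.668, -0.186]
force: [-0.1, -0.5, 0.7]
opening: 0.2
```

Run:
```python
from h import *
o,p,R,u,v=status(145.5)
S=r.grab_frame("side");cv2.imwrite("pics/s10.png",cv2.resize(S[130:260,270:430],None,fx=4.5,fy=4.5))
T=r.grab_frame("top");cv2.imwrite("pics/t10.png",cv2.convertScaleAbs(cv2.resize(T[165:305,250:390],None,fx=4,fy=4),alpha=1.6))
```

```text
t 18.8 p [484.08 240.9  101.83] phi 55.5591391378375 q [ 0.37  0.78 -1.15  1.97  0.9   0.93 -0.26]
arm frame r,t 127.39909990384898 -4.544619705379091 force r,t,z -0.20425810120298987 0.49990990529049356 0.7099739580270246
```

View pics/s10.png

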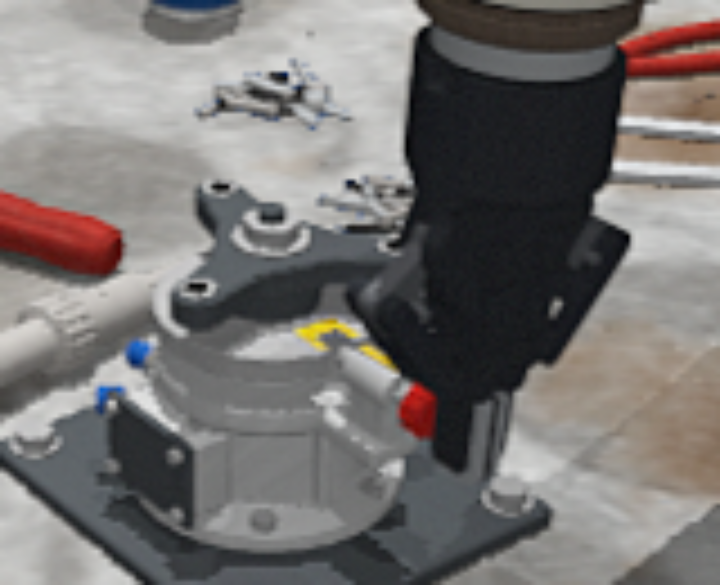

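>>> send_rows:
  deltas:
    - {"gripper": 255,"x": 0,"y": -0.001,"z": 0.001,"yaw": 0}
    - {"gripper": 255,"x": 0,"y": -0.002,"z": 0.002,"yaw": 0}
    - {"gripper": 255,"x": 0,"y": -0.003,"z": 0.004,"yaw": 0}
    - {"gripper": 255,"x": 0,"y": -0.004,"z": 0.006,"yaw": 0}
    - {"gripper": 255,"x": 0,"y": -0.004,"z": 0.008,"yaw": 0}
    - {"gripper": 255,"x": 0,"y": -0.004,"z": 0.01,"yaw": 0}
    - {"gripper": 255,"x": 0,"y": -0.004,"z": 0.011,"yaw": 0}
    - {"gripper": 255,"x": 0,"y": -0.004,"z": 0.012,"yaw": 0}
    - {"gripper": 255,"x": 0,"y": -0.004,"z": 0.013,"yaw": 0}
    - {"gripper": 255,"x": 0,"y": -0.004,"z": 0.014,"yaw": 0}

```text
time_s: 19.9
tool_pos: [493.9, 229.8, 102.2]
tcp_rot: [0.682, 0.233, 0.667, -0.186]
force: [-1.1, 0.8, 0.9]
opening: -0.0
```

Run:
```python
from h import *
o,p,R,u,v=status(145.5)
```

```text
t 19.9 p [493.86 229.79 102.16] phi 55.52318811936758 q [ 0.39  0.79 -1.15  1.96  0.9   0.93 -0.23]
arm frame r,t 113.04113859822816 -0.9257128919397899 force r,t,z 1.3138267843835052 -0.008246159868682114 0.8557822712799603
```

>>> send_rows:
  deltas:
    - {"gripper": 255,"x": 0,"y": -0.0005,"z": 0.001,"yaw": 0}
    - {"gripper": 255,"x": 0,"y": -0.0005,"z": 0.002,"yaw": 0}
    - {"gripper": 255,"x": 0,"y": -0.0005,"z": 0.003,"yaw": 0}
    - {"gripper": 255,"x": 0,"y": -0.0005,"z": 0.0035,"yaw": 0}
    - {"gripper": 255,"x": 0,"y": -0.0005,"z": 0.004,"yaw": 0}
    - {"gripper": 255,"x": 0,"y": -0.0005,"z": 0.0045,"yaw": 0}
    - {"gripper": 255,"x": 0,"y": -0.0005,"z": 0.005,"yaw": 0}
    - {"gripper": 255,"x": 0,"y": -0.0005,"z": 0.0055,"yaw": 0}
    - {"gripper": 255,"x": 0,"y": -0.0005,"z": 0.006,"yaw": 0}
    - {"gripper": 255,"x": 0,"y": -0.0005,"z": 0.0065,"yaw": 0}

```text
time_s: 20.9
tool_pos: [497.6, 226.9, 102.2]
tcp_rot: [0.682, 0.233, 0.668, -0.185]
force: [-6.2, 5.8, 2.1]
opening: -0.0
```

Run:
```python
from h import *
o,p,R,u,v=status(145.5)
```

```text
t 20.9 p [497.61 226.95 102.17] phi 55.59952977930009 q [ 0.4   0.79 -1.15  1.96  0.89  0.94 -0.22]
arm frame r,t 108.34121489680967 -0.7075635237589863 force r,t,z 8.421672878499368 -1.2725587795052384 2.116507766296124
```

>>> send_rows:
  deltas:
    - {"gripper": 255,"x": 0,"y": 0,"z": 0.001,"yaw": 0}
    - {"gripper": 255,"x": 0,"y": 0,"z": 0.0015,"yaw": 0}
    - {"gripper": 255,"x": 0,"y": 0,"z": 0.002,"yaw": 0}
    - {"gripper": 255,"x": 0,"y": 0,"z": 0.0023,"yaw": 0}
    - {"gripper": 255,"x": 0,"y": 0,"z": 0.0026,"yaw": 0}
    - {"gripper": 255,"x": 0,"y": 0,"z": 0.0029,"yaw": 0}
    - {"gripper": 255,"x": 0,"y": 0,"z": 0.0032,"yaw": 0}
    - {"gripper": 255,"x": 0,"y": 0,"z": 0.0034,"yaw": 0}
    - {"gripper": 255,"x": 0,"y": 0,"z": 0.0036,"yaw": 0}
    - {"gripper": 255,"x": 0,"y": 0,"z": 0.0038,"yaw": 0}

```text
time_s: 21.9
tool_pos: [498.8, 226.2, 102.2]
tcp_rot: [0.681, 0.232, 0.67, -0.185]
force: [-6.9, 5.1, 2.3]
opening: 0.1
```

Run:
```python
from h import *
o,p,R,u,v=status(145.5)
```

```text
t 21.9 p [498.78 226.2  102.2 ] phi 55.694847625052915 q [ 0.4   0.8  -1.15  1.95  0.89  0.94 -0.21]
arm frame r,t 106.95641770789459 -0.750332635424139 force r,t,z 8.55981183063345 -0.3295366960584657 2.2962512096309053
```

>>> send_rows:
  deltas:
    - {"gripper": 255,"x": 0,"y": 0,"z": 0.0015,"yaw": 0}
    - {"gripper": 255,"x": 0,"y": 0,"z": 0.0022,"yaw": 0}
    - {"gripper": 255,"x": 0,"y": 0,"z": 0.0026,"yaw": 0}
    - {"gripper": 255,"x": 0,"y": 0,"z": 0.003,"yaw": 0}
    - {"gripper": 255,"x": 0,"y": 0,"z": 0.0033,"yaw": 0}
    - {"gripper": 255,"x": 0,"y": 0,"z": 0.0036,"yaw": 0}
    - {"gripper": 255,"x": 0,"y": 0,"z": 0.0039,"yaw": 0}
    - {"gripper": 255,"x": 0,"y": 0,"z": 0.0042,"yaw": 0}
    - {"gripper": 255,"x": 0,"y": 0,"z": 0.0045,"yaw": 0}
    - {"gripper": 255,"x": 0,"y": 0,"z": 0.0047,"yaw": 0}

```text
time_s: 22.9
tool_pos: [499.5, 225.7, 102.2]
tcp_rot: [0.68, 0.232, 0.671, -0.183]
force: [-9.0, 6.4, 4.0]
opening: -0.2
```

Run:
```python
from h import *
o,p,R,u,v=status(145.5)
S=r.grab_frame("side");cv2.imwrite("pics/s11.png",cv2.resize(S[150:260,290:410],None,fx=5,fy=5))
T=r.grab_frame("top");print(knob(T,"top"))
```

```text
t 22.9 p [499.46 225.7  102.22] phi 55.84846659484476 q [ 0.4   0.8  -1.15  1.95  0.89  0.94 -0.2 ]
arm frame r,t 106.11617018065611 -0.7241252882730446 force r,t,z 11.058499775744869 -0.13569112513967774 4.020734567704403
(array([402.27, 128.1 ]), array([395, 107,  15,  43, 514], dtype=int32))
```

View pics/s11.png

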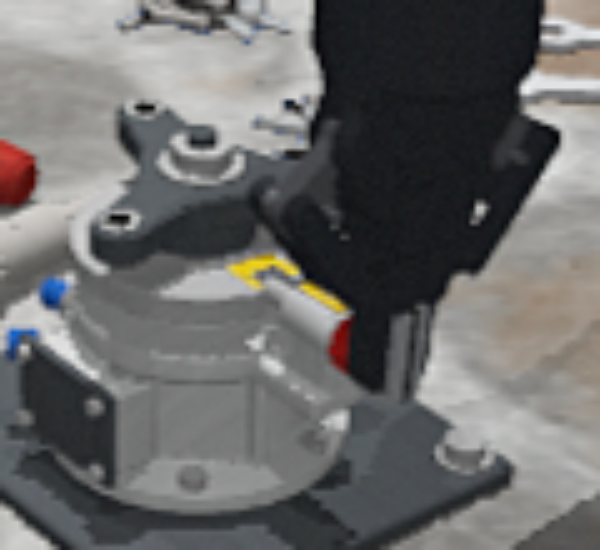

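The knob appears close against the boss, with 11 N on it. A firmer but still gentle push, up to about 17 N, should confirm the stop.

>>> send_rows:
  deltas:
    - {"gripper": 255,"x": 0,"y": 0,"z": 0.002,"yaw": 0}
    - {"gripper": 255,"x": 0,"y": 0,"z": 0.0028,"yaw": 0}
    - {"gripper": 255,"x": 0,"y": 0,"z": 0.0033,"yaw": 0}
    - {"gripper": 255,"x": 0,"y": 0,"z": 0.0038,"yaw": 0}
    - {"gripper": 255,"x": 0,"y": 0,"z": 0.0042,"yaw": 0}
    - {"gripper": 255,"x": 0,"y": 0,"z": 0.0046,"yaw": 0}
    - {"gripper": 255,"x": 0,"y": 0,"z": 0.005,"yaw": 0}
    - {"gripper": 255,"x": 0,"y": 0,"z": 0.0053,"yaw": 0}
    - {"gripper": 255,"x": 0,"y": 0,"z": 0.0056,"yaw": 0}
    - {"gripper": 255,"x": 0,"y": 0,"z": 0.006,"yaw": 0}

```text
time_s: 24.0
tool_pos: [499.6, 225.6, 102.3]
tcp_rot: [0.678, 0.231, 0.674, -0.181]
force: [-15.3, 7.1, 6.9]
opening: -0.3
```

Run:
```python
from h import *
o,p,R,u,v=status(145.5)
```

```text
t 24.0 p [499.57 225.59 102.26] phi 56.08382429067177 q [ 0.41  0.81 -1.15  1.95  0.88  0.95 -0.19]
arm frame r,t 105.95808856098675 -0.6949238565546586 force r,t,z 16.65457079842912 2.8554501744595635 6.93591258417851
```

The push gained only 0.15 mm for 5.6 N more, so the pin is on its stop. I'll back off and check.

>>> send_rows:
  deltas:
    - {"gripper": 255,"x": 0,"y": 0,"z": -0.004,"yaw": 0}
    - {"gripper": 255,"x": 0,"y": 0,"z": -0.01,"yaw": 0}
    - {"gripper": 255,"x": 0,"y": 0,"z": -0.02,"yaw": 0}
    - {"gripper": 255,"x": 0,"y": 0,"z": -0.03,"yaw": 0}
    - {"gripper": 255,"x": -0.01,"y": 0,"z": -0.04,"yaw": 0}
    - {"gripper": 255,"x": -0.03,"y": 0,"z": -0.05,"yaw": 0}
    - {"gripper": 255,"x": -0.05,"y": 0,"z": -0.06,"yaw": 0}
    - {"gripper": 255,"x": -0.07,"y": 0,"z": -0.07,"yaw": 0}
    - {"gripper": 255,"x": -0.08,"y": 0,"z": -0.075,"yaw": 0}
    - {"gripper": 255,"x": -0.08,"y": 0,"z": -0.075,"yaw": 0}

```text
time_s: 25.0
tool_pos: [435.4, 263.1, 184.8]
tcp_rot: [0.679, 0.231, 0.673, -0.18]
force: [0.6, 0.8, -0.2]
opening: -0.2
```

Run:
```python
from h import *
o,p,R,u,v=status(145.5)
S=r.grab_frame("side");cv2.imwrite("pics/s12.png",cv2.resize(S[130:300,220:400],None,fx=3.5,fy=3.5));print(knob(S)[0]-knob(cv2.imread("pics/side0.png"))[0])
T=r.grab_frame("top");print(knob(T,"top"))
k0=np.array(proj("side",np.array([*(C+106.5*u),94])))
for d in (8,9,10):print(d,np.array(proj("side",np.array([*(C+(106.5-d)*u),94])))-k0)
A=cv2.imread("pics/side0.png")
for n,(x,y,w,h) in dict(tray=(225,222,42,38),plug=(278,262,26,30)).items():
    print(n,cv2.phaseCorrelate(np.float32(A[y:y+h,x:x+w,1]),np.float32(S[y:y+h,x:x+w,1])))
```

```text
t 25.0 p [435.36 263.09 184.79] phi 56.157829318779775 q [ 0.44  0.66 -1.33  1.99  0.73  1.02 -0.24]
arm frame r,t 180.1215990010345 4.765286984211604 force r,t,z -0.05053461450602775 -0.9624452055194642 -0.2162398262338469
[-3.62 -2.64]
(array([402.34, 128.13]), array([395, 107,  15,  43, 510], dtype=int32))
8 [-3.08 -1.96]
9 [-3.46 -2.2 ]
10 [-3.84 -2.44]
tray ((0.5187218706558383, 0.010411736870828747), 1.0020033935043546)
plug ((0.50039290483525, 0.00524643757104748), 1.0024800692075564)
```

View pics/s12.png

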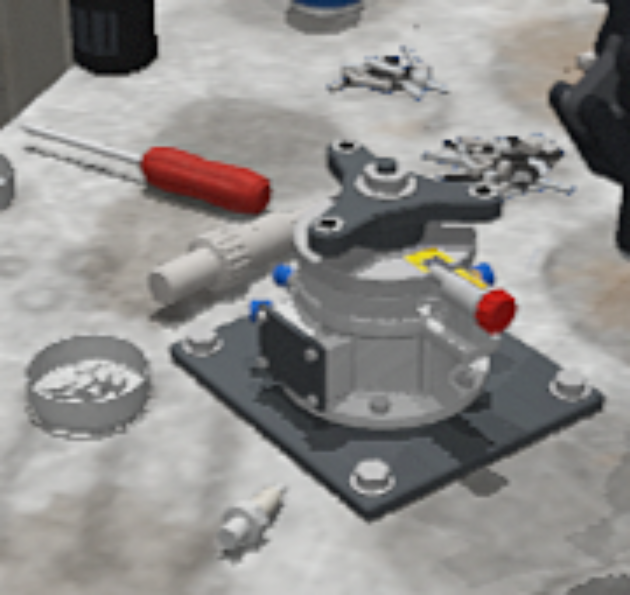

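Run:
```python
from h import *
print(np.abs(r.get_obs()["qd"]).max());print(r.close_job())
```

```text
0.019234639470648178
the job is handed in; nothing more can be done
None
```

I turned the coupling about 118° counter-clockwise by pushing one arm, until the timing pin sprang into the yellow notch. Then I pushed the red knob home, backed the gripper clear, and handed the job in at about 25 s. No verdict was reported, so what follows rests on my own checks.

- **Coupling:** the highest push I read was about 13 N, where the drag was heaviest. When that drag let go, the coupling jumped about 4.5° in one step before I slowed down again. The knob then moved in about 2–3 mm in the two views, slightly under the stated 3–4 mm.
- **Pin:** I pushed the knob with up to about 16.7 N along the pin (about 18 N in all). The last 5.6 N moved it only 0.15 mm, so it was on its stop. In the side view it had moved about 9.7 mm in all, give or take nearly 1 mm, against the 10 mm expected. I saw no gap between the knob and the boss.
- **Clear of the pump:** the gripper was well away from the knob, with no contact force.
- **Loose parts:** the bolt tray and spark plug had not moved, within half a pixel in the side view. I checked the layshaft only by eye, and it looked unmoved.
- **Failed check:** my colour check of the knob in the top view picked up the screwdriver instead on both tries after I began pushing the knob. The final depth therefore rests on the side view and the force.
- **Force readings:** I read the force only between moves, about once a second, so brief peaks in between were not seen.

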